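Stack the separator plate and the second clutch disc of a twin-plate clutch

TASK

Carry on building the twin-plate clutch: the first disc is already on the splined hub, so next lay the separator plate on it, face flat and all four lugs in the slots of the basket, let go of it, and then slide the second clutch disc, boss up, down the hub's splines until it sits fully home on the separator. The hub may stand at any angle, so feel for the splines: turn the disc under light pressure until its teeth drop in, and never force, hammer or drop either plate. Leave the bearing and the bolt tray where they are.

Things in the scene. Friction and masses are not known exactly. Their poses are not given: they have to be found in the camera images.
- clutch_basket: Clutch basket, fixed: round base 132 mm across, steel flywheel 112 mm across, its face 22 mm above the bench, two slotted walls on it (at +y and -y, 38-46 mm from the axis), splined hub in the middle. At +x and -x a 50 mm wide window is left for fingers. The first disc, 64 mm across, is on the hub, its upper face 28 mm above the bench. Origin: hub axis, bench height; z up.
- slot_mouth (a point): Mouth of one of the four slots, 42 mm from the axis, 44 mm above the bench. Slots point at 60, 120, 240 and 300 deg about z from the basket's +x (this one: 60), are 12 mm wide, cut down to the flywheel. Prongs beside a slot are 6 mm thick, parallel up to 39 mm above the bench, then tapered to 44 mm (2 mm lead-in each side). Axes as the basket's.
- spline_top (a point): On the hub's axis, 60 mm above the bench, level with the flat ends of its six spline teeth (5 mm wide, 60 deg apart, 26 mm over tips, core 20 mm). Above: smooth round nose, 19 mm across up to 65 mm, tapering to 10 mm at 72 mm. The hub turns on its bearing with stiff friction (0.25 N m); ITS ANGLE IS UNKNOWN and not reported. Axes are the basket's, not the hub's.
- separator_mid (a point): Separator plate: flat dark steel ring, 9 mm thick, 72 mm across, 42 mm hole, 0.18-0.28 kg. Four lugs, 10 mm wide, reach 46 mm from its centre at 60, 120, 240, 300 deg from its own +x. Two flats, 28 mm long, 66 mm apart at +x and -x, to grip it by. Point: its centre, 4.5 mm above its underside; seated 32.5 mm above the bench, its x along the basket's x (either way round).
- clutch_disc_mid (a point): Second clutch disc, 0.16-0.25 kg: six dark pads, 64 mm across, 6 mm thick, round a boss 36 mm across and 30 mm high (from the underside), to grip it by. Bore 28 mm with six inward teeth, 5 mm wide, 22.4 mm across tips, full height, one at its +x. Play on the splines 0.9 mm or 4 deg each way. Point: centre, 15 mm above its underside; seated 52 mm above the bench.
- bearing: Bystander: ball bearing, 68 mm across, 20 mm high, flat on the bench. Origin: centre of its underside.
- bolt_tray: Bystander: round metal tray with bolts, 69 mm across, 22 mm high. Origin: centre of its underside.
- bench_vice: Bench vice, bolted down on the left of the work, solid: 223 mm high, about 0.25 m each way round its origin on the bench; its nearest end overhangs towards the robot at 56 to 170 mm height. Lift the hand over it, not through it.

How it is judged:
By the outcome, as a careful person would: the job done as asked, in the order asked, and still so for the second after the job is handed in, with the robot touching nothing.
It also fails if it takes over 67 s, if anything falls off the work surface, if the arm or the gripper's body presses on something with over 40 N, if the wrist force passes 120 N, or if a joint passes its speed limit or range.

ROBOT

A 6-joint arm with a two-finger parallel gripper is mounted at the origin on the work surface; the furniture and walls round the work are solid. World frame = base frame: x ahead of the robot, y to its left, z up, the work surface at z = 0. Lengths are in m, angles in rad, forces in N, time in s.
With the tool pointing down it reaches from about 0.3 to 0.875 m from the base axis. Payload 6.4 kg.
Tool frame: the origin (TCP) lies on the front face of the gripper's body, between the roots of the fingers; the fingertips stand 73 mm ahead of it and the grasp point (between the pads) lies ctrl.pinch_z ahead of it (ctrl.pinch_z is the distance from the TCP to the grasp point, in m); z points along the fingers, x is the direction in which the jaws open and shut, and the axes are right-handed (so a half turn about z gives the same grasp; the last joint's range is limited). The gripper opens to 85 mm and grips with 20 to 120 N. Pads are 22 mm wide; open, the fingers measure 114 mm over their backs; the gripper's body (76 mm by 85 mm) begins 54 mm behind the grasp point. The pads swing forward as they close: fully open they stand 13 mm farther back than shut.
Start: joints at [-0.206, 0.181, 1.607, -0, 1.354, -0.206], TCP at [0.575, 0, 0.304] pointing down, gripper open.
Joint ranges: [-2.99, 2.99], [-0.89, 2.07], [0.3, 2.58], [-1.14, 4.28], [0, 2.63], [-3.12, 3.12]. Speed limits (rad/s): [2.57, 2.57, 3.01, 3.14, 3.14, 3.14].

INTERFACE

Orientations are given as a unit quaternion [w, x, y, z].
In Python, from bench import ctrl gives the robot as it stands.
- The arm moves only by the tool move_arm, never from a script. Its argument "rows" is text: rows parted by semicolons, each of 7 numbers parted by spaces: the shift along the tool's x, y, z in cm, then the turn, a rotation vector about the tool's x, y, z in degrees, then the opening, from 0 (shut) to 1 (fully open). In form: x y z rx ry rz grip; .... A call has 1 to 20 rows; each row shifts and turns the commanded pose from where the row before left it, along the tool's axes as they then stand; what a row does not reach is not made up. A row lasts 1/10 s, in which the tool goes at most 50 mm and 8.59 degrees, less where a joint would pass 70% of its speed; a pose out of reach is approached as far as the arm can. A call with a gripper value outside its range is refused whole. The fingers move at their own pace and stop on an object; the grip force is fixed at half the most. Time passes only in rows, so rows that do not move let the fingers close. It gives the time, the measured TCP pose, the force and the opening at its end, in the units of the state.
- ctrl.get_obs(): the state, without advancing time (a new reading comes with each control period).
- ctrl.camera(name): name is "scene" or "side" or "wrist"; returns a dict with "color" (384x512x3 uint8, blue, green, red), "fx", "fy", "cx", "cy" (pixels), "rvec" (rotation vector, rad) and "tvec" (3), from world to camera coordinates, as OpenCV has them. Camera axes: x right, y down, z forward; pixel columns grow to the right and rows downward; lengths in m; the calibration is good to about 2 mm. A picture is of the moment at which its call begins. There is no depth.
- ctrl.hand_in(): hands the job in, once; it reports no verdict.
Trained networks look in the newest picture that a camera, given by its name, has taken for a name from the list of things; names that differ only in an ending like _2 or _b are one class to them, and where a whole thing is asked for, a point or a joint stands for the part that bears it (a point fixed in the world has none). Each returns a list of dicts, best first, with "confidence" (0 to 1); they miss things now and then, are a little off and sometimes report something else, mostly with a low value. They report only what shows in the picture. A call takes as long as a camera call.
- ctrl.look_for(camera, query): "bbox" ([left, top, right, bottom] in pixels, round what is visible of it).
- ctrl.trace(camera, query): "region" (384x512 bool, what is visible of it) and "bbox" ([left, top, right, bottom] in pixels, round what is visible of it).
The state is a dict: "time_s": time; "q": joint angles; "dq": joint speeds; "joint_efforts": joint torques, N m; "eef_pos": TCP position; "eef_rot": TCP orientation; "wrist_force": force on the tool from outside, world axes, zero at the start; "torque": the same for the moment, N m; "opening": opening from 0.0 (shut) to 1.0 (fully open).
Only numpy, scipy, OpenCV 4.12 (cv2) and the standard library are available. Lean on these libraries where they do the work, as an engineer would, in place of code of your own. Each camera call takes 0.05 s, during which the arm holds its last target.

## Working session

There is one attempt and no reset: what is moved stays moved. The work goes in short steps, Python scripts to look and compute and a tool call to move; the robot and the scene stay as the last step left them, time stands still between calls to the robot, and variables do not carry over. Pictures are saved under pics/ and viewed, and the job is handed in when it is done.

Besides the shell and the picture viewer there is one more tool, called after ">>>" as name(argument=value, ...) on one line, values as JSON. move_arm: Moves the arm, as the interface text tells. Its arguments: {"type":"object","properties":{"rows":{"type":"string"}},"required":["rows"]}

```bash
mkdir -p pics; ls; python3 - <<'E'
from bench import ctrl
import cv2
o=ctrl.get_obs(); print(o); print(ctrl.pinch_z)
for n in ("scene","side","wrist"):
    c=ctrl.camera(n); cv2.imwrite(f"pics/{n}0.png",c["color"]); print(n,c["fx"],c["fy"],c["cx"],c["cy"],c["rvec"],c["tvec"])
    for q in ("clutch_basket","separator_mid","clutch_disc_mid","bearing","bolt_tray","bench_vice"):
        r=ctrl.look_for(n,q); print(q,[(d["bbox"],round(d["confidence"],2)) for d in r[:3]])
print(ctrl.get_obs()["time_s"])
E
```

```text
pics
{'time_s': 0.0, 'q': array([-2.06300169e-01,  1.81534237e-01,  1.60799540e+00,  2.68524597e-05,
        1.35384016e+00, -2.06300410e-01]), 'dq': array([ 0.000496  ,  0.00012717, -0.00036733,  0.00072856,  0.00109959,
        0.00025098]), 'joint_efforts': array([ 3.41415571e-04, -4.44869328e+01, -3.51340663e+01, -2.51131587e-04,
        9.11703974e-03,  3.43231875e-05]), 'eef_pos': array([5.74569371e-01, 1.14127794e-04, 3.02993979e-01]), 'eef_rot': array([-1.94846178e-04,  9.99999605e-01, -2.78146076e-06, -8.67045515e-04]), 'wrist_force': array([0.03646383, 0.02335039, 1.08580394]), 'torque': array([ 0.00795664, -0.02410031, -0.02761813]), 'opening': 0.9971223756200344}
0.0539
scene 493.4162714908004 493.4162714908004 261.44285159279616 183.78394643290912 [ 1.61345496 -1.35215369  0.85408675] [-0.14134746  0.27883072  0.78856425]
clutch_basket [([263.3, 179.4, 317.0, 215.3], 0.97)]
separator_mid [([321.1, 233.5, 350.9, 255.1], 0.77)]
clutch_disc_mid [([265.8, 215.4, 291.6, 236.2], 0.61)]
bearing []
bolt_tray [([352.6, 210.1, 383.4, 228.9], 0.83)]
bench_vice []
side 439.38458067864235 439.38458067864235 261.2834752880264 195.6947327721998 [ 1.99536942 -1.30273056  0.55239898] [-0.26585475  0.34467086  0.78176065]
clutch_basket [([264.8, 184.0, 314.3, 226.5], 0.62)]
separator_mid [([293.7, 253.3, 329.1, 290.5], 0.55)]
clutch_disc_mid [([249.4, 228.7, 277.4, 250.9], 0.72)]
bearing [([224.7, 186.0, 254.4, 206.9], 0.78)]
bolt_tray []
bench_vice []
wrist 269.24801886681 269.24801886681 255.5872615129436 191.36565282529196 [-2.84110299e+00 -4.67192613e-04 -3.81493197e-04] [-0.57444941 -0.03851428  0.37971694]
clutch_basket [([204.2, 194.5, 292.9, 276.3], 0.59)]
separator_mid []
clutch_disc_mid [([136.5, 211.5, 179.3, 249.0], 0.63)]
bearing [([196.5, 129.4, 250.7, 176.4], 0.81)]
bolt_tray [([202.8, 195.2, 292.2, 280.2], 0.58), ([187.1, 322.3, 205.2, 337.8], 0.44)]
bench_vice []
1.05
```

```bash
python3 - <<'E'
import cv2
a=[cv2.imread(f"pics/{n}0.png") for n in("scene","side","wrist")]
print([x.shape for x in a])
E
```

```text
[(384, 512, 3), (384, 512, 3), (384, 512, 3)]
```

View pics/scene0.png

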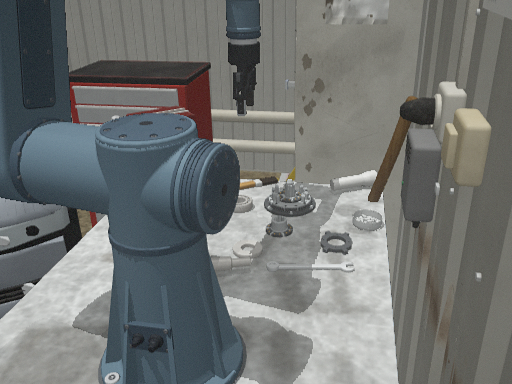

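View pics/side0.png

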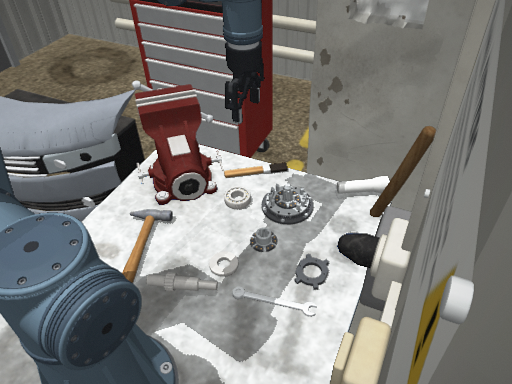

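View pics/wrist0.png

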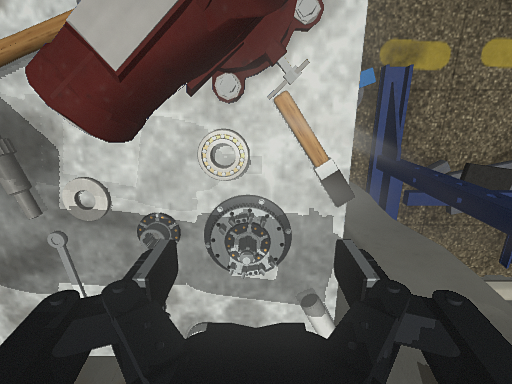

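```bash
cat > h.py <<'E'
import numpy as np, cv2
from bench import ctrl
from scipy.spatial.transform import Rotation as Ro
def cam(n,save=None):
    c=ctrl.camera(n)
    c["R"]=cv2.Rodrigues(np.array(c["rvec"],float))[0]; c["t"]=np.array(c["tvec"],float).ravel()
    if save: cv2.imwrite(save,c["color"])
    return c
def pix2plane(c,uv,z):
    uv=np.atleast_2d(uv).astype(float)
    d=np.c_[(uv[:,0]-c["cx"])/c["fx"],(uv[:,1]-c["cy"])/c["fy"],np.ones(len(uv))]@c["R"]
    o=-c["R"].T@c["t"]
    return o+d*((z-o[2])/d[:,2])[:,None]
def proj(c,P):
    P=np.atleast_2d(P)@c["R"].T+c["t"]
    return np.c_[c["fx"]*P[:,0]/P[:,2]+c["cx"],c["fy"]*P[:,1]/P[:,2]+c["cy"]]
def rect(c,center,half,z,ppm,yaw=0):
    """orthographic resample of plane z: returns image, world x right, y up"""
    n=int(2*half*ppm)
    u,v=np.meshgrid(np.arange(n),np.arange(n))
    X=(u-n/2)/ppm; Y=-(v-n/2)/ppm
    P=np.c_[(center[0]+X).ravel(),(center[1]+Y).ravel(),np.full(n*n,z)]
    p=proj(c,P).astype(np.float32).reshape(n,n,2)
    return cv2.remap(c["color"],p[...,0],p[...,1],cv2.INTER_LINEAR)
E
python3 - <<'E'
from h import *
for n in("scene","side","wrist"):
    c=cam(n); print(n,-c["R"].T@c["t"]); 
    L={"scene":{"basket":(290,204,.022),"sep":(336,242,.0045),"disc":(279,230,.006),"tray":(368,220,.01)},
    "side":{"basket":(288,205,.022),"sep":(312,272,.0045),"disc":(263.5,242,.006),"bearing":(238,198,.01)},
    "wrist":{"basket":(248,236,.022),"disc":(158,230,.006),"bearing":(223,154,.01)}}[n]
    for k,(u,v,z) in L.items(): print(k,pix2plane(c,(u,v),z)[0].round(3))
    if n=="side":
      cv2.imwrite("pics/sidezoom.png",cv2.resize(c["color"][150:330,200:380],None,fx=3.3,fy=3.3,interpolation=cv2.INTER_CUBIC))
    if n=="wrist":
      cv2.imwrite("pics/wristzoom.png",cv2.resize(c["color"][180:290,120:300],None,fx=4.4,fy=4.4,interpolation=cv2.INTER_CUBIC))
E
```

```text
scene [-0.56513935 -0.25927368  0.57702159]
basket [ 0.528 -0.117  0.022]
sep [ 0.393 -0.239  0.004]
disc [ 0.423 -0.106  0.006]
tray [ 0.497 -0.309  0.01 ]
side [-0.19790225 -0.39317912  0.77901948]
basket [ 0.542 -0.122  0.022]
sep [ 0.383 -0.241  0.004]
disc [ 0.42  -0.109  0.006]
bearing [0.527 0.01  0.01 ]
wrist [0.57434046 0.07581069 0.37420301]
basket [ 0.564 -0.101  0.022]
disc [ 0.428 -0.099  0.006]
bearing [0.53  0.016 0.01 ]
```

View pics/sidezoom.png

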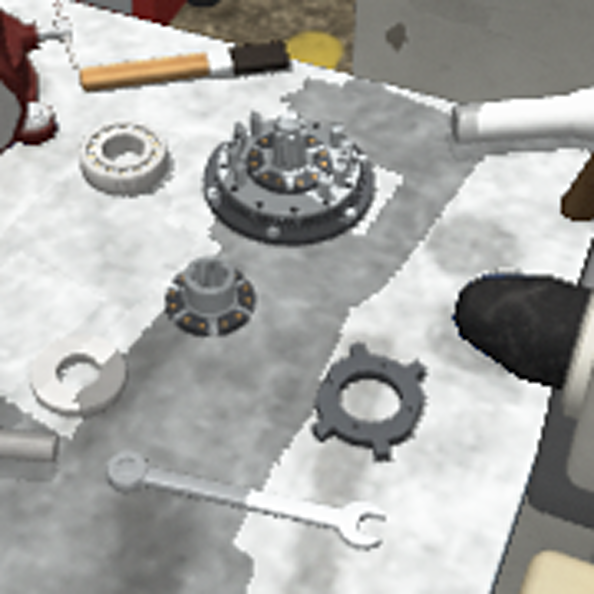

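View pics/wristzoom.png

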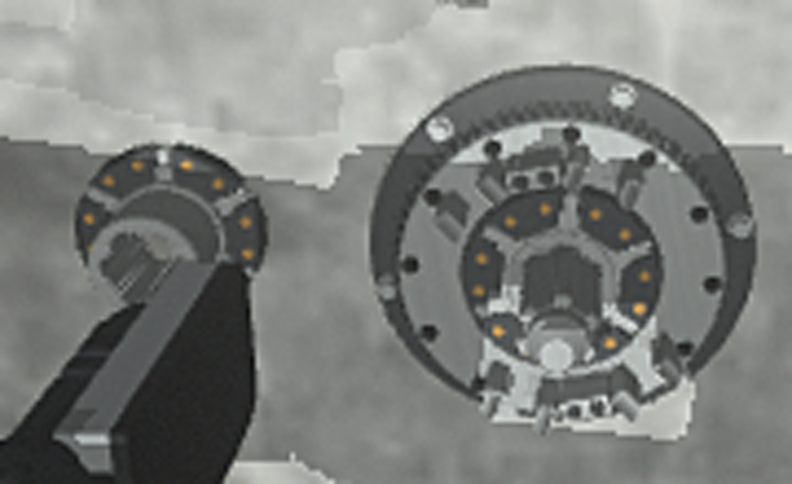

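>>> move_arm(rows="-0.5 2.5 1 0 0 0 1; -0.5 2.5 1.5 0 0 0 1; -0.5 2.5 1.5 0 0 0 1; -0.5 2.5 1 0 0 0 1; 0 0 0 0 0 0 1; 0 0 0 0 0 0 1")

```text
time_s: 1.8
eef_pos: [0.555, -0.1002, 0.2538]
eef_rot: [-0.0, 1.0, -0.001, -0.0]
wrist_force: [-0.1, -0.4, -0.6]
opening: 1.004
```

```bash
python3 - <<'E'
from h import *
o=ctrl.get_obs(); print(o["time_s"],o["eef_pos"],o["eef_rot"])
c=cam("wrist","pics/w1.png"); np.save("pics/w1.npy",c,allow_pickle=True)
E
```

```text
1.8 [ 0.55495817 -0.10023926  0.25381984] [-2.66835610e-04  9.99999697e-01 -7.20085564e-04 -1.28503456e-04]
```

View pics/w1.png

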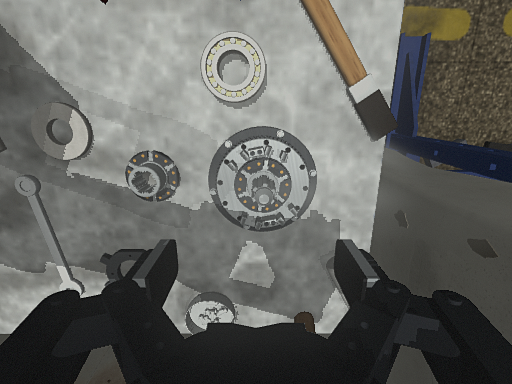

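```bash
python3 - <<'E'
from h import *
c=np.load("pics/w1.npy",allow_pickle=True).item()
print(pix2plane(c,(262.5,179),.015),pix2plane(c,(223,63),.01),pix2plane(c,(152,176),.006))
ctr=pix2plane(c,(262.5,179),.015)[0][:2]
a=rect(c,ctr,.07,.022,4200); b=rect(c,ctr,.07,.044,4200)
for im in(a,b):
    n=im.shape[0]
    for k in range(-6,7): 
        x=int(n/2+k*.01*4200); cv2.line(im,(x,0),(x,6 if k else n),(0,0,255),1); cv2.line(im,(0,x),(6 if k else n,x),(0,0,255),1)
cv2.imwrite("pics/b22.png",a);cv2.imwrite("pics/b44.png",b);print(ctr)
E
```

```text
[[ 0.56249017 -0.10476752  0.015     ]] [[0.51974433 0.02142115 0.01      ]] [[ 0.42838003 -0.10319892  0.006     ]]
[ 0.56249017 -0.10476752]
```

View pics/b22.png

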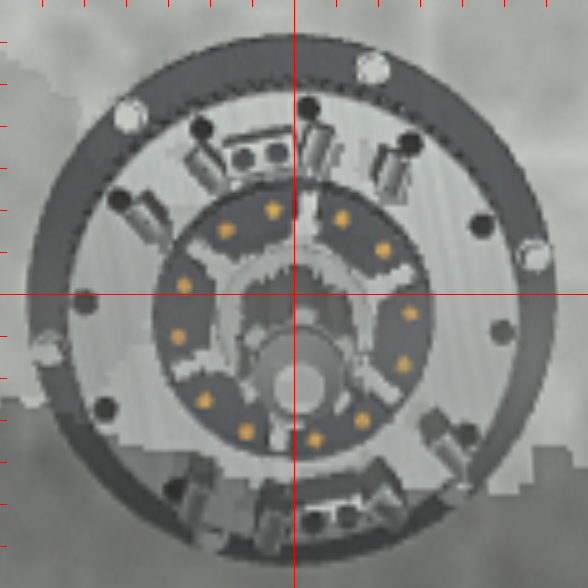

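View pics/b44.png

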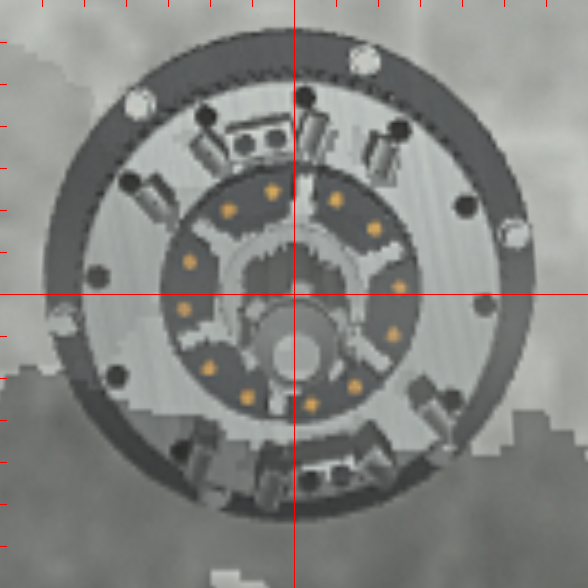

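```bash
cat > ov.py <<'E'
from h import *
def circ(r,z,n=120):
    a=np.linspace(0,2*np.pi,n); return np.c_[r*np.cos(a),r*np.sin(a),np.full(n,z)]
def basket(x,y,yaw):
    R=Ro.from_euler('z',yaw,degrees=True).as_matrix(); L=[(circ(.056,.022),(0,255,0)),(circ(.032,.028),(255,255,0)),(circ(.005,.072),(0,0,255)),(circ(.013,.060),(0,128,255))]
    for s in(60,120,240,300):
        S=Ro.from_euler('z',s,degrees=True).as_matrix()
        for z,h,col in((.044,.008,(255,0,255)),(.022,.006,(0,255,255))):
            for sg in(-1,1):
                p=np.array([[.038,sg*h,z],[.046,sg*h,z],[.046,sg*.012,z],[.038,sg*.012,z],[.038,sg*h,z]])
                L.append((p@S.T,col))
    return [(p@R.T+[x,y,0],col) for p,col in L]
def sep(x,y,yaw,z0=0,t=.009):
    R=Ro.from_euler('z',yaw,degrees=True).as_matrix(); L=[]
    for z,col in((z0+t,(0,255,0)),(z0,(0,255,255))):
        L+= [(circ(.021,z),col)]
        for s in(60,120,240,300):
            S=Ro.from_euler('z',s,degrees=True).as_matrix()
            L.append((np.array([[.035,-.005,z],[.046,-.005,z],[.046,.005,z],[.035,.005,z]])@S.T,col))
        for sg in(-1,1): L.append((np.array([[sg*.033,-.014,z],[sg*.033,.014,z]]),(0,0,255)))
    return [(p@R.T+[x,y,0],col) for p,col in L]
def disc(x,y,z0=0):
    return [(p+[x,y,z0],col) for p,col in((circ(.032,.006),(0,255,0)),(circ(.018,.030),(0,0,255)),(circ(.014,.030),(255,0,255)),(circ(.018,.006),(0,255,255)))]
def draw(c,L,box,s,out):
    x0,y0,x1,y1=box
    im=cv2.resize(c["color"][y0:y1,x0:x1],None,fx=s,fy=s,interpolation=cv2.INTER_CUBIC)
    for p,col in L:
        q=((proj(c,p)-[x0,y0]+.5)*s-.5)
        cv2.polylines(im,[np.round(q*8).astype(np.int32)],False,col,1,cv2.LINE_AA,3)
    cv2.imwrite(out,im)
E
python3 - <<'E'
from ov import *
c=np.load("pics/w1.npy",allow_pickle=True).item()
draw(c,basket(.5625,-.106,10),(200,115,330,240),6,"pics/o1.png")
E
```

```text
(no output)
```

View pics/o1.png

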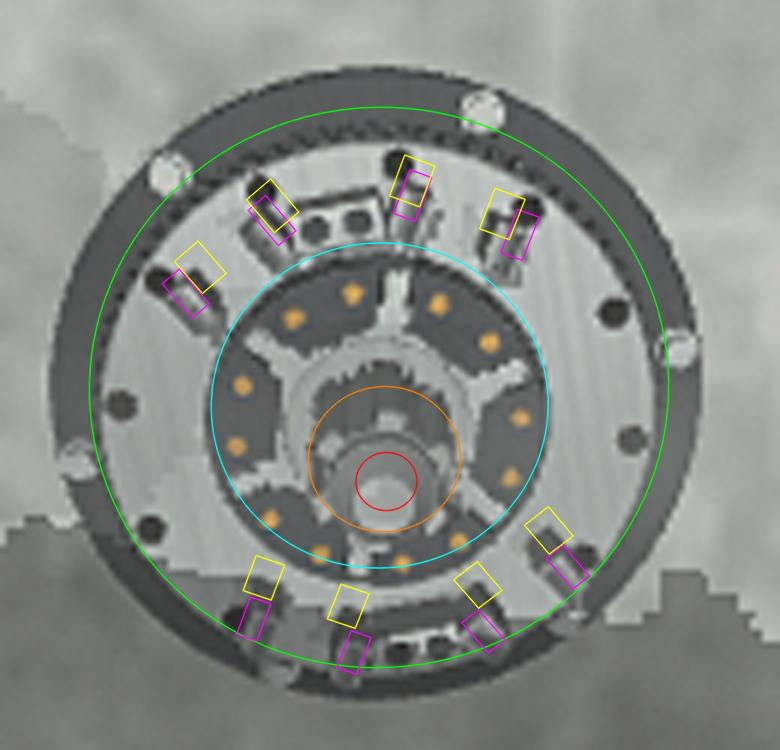

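```bash
python3 - <<'E'
from ov import *
c=np.load("pics/w1.npy",allow_pickle=True).item()
draw(c,basket(.5622,-.109,9.5),(200,115,330,240),6,"pics/o1.png")
E
```

```text
(no output)
```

View pics/o1.png

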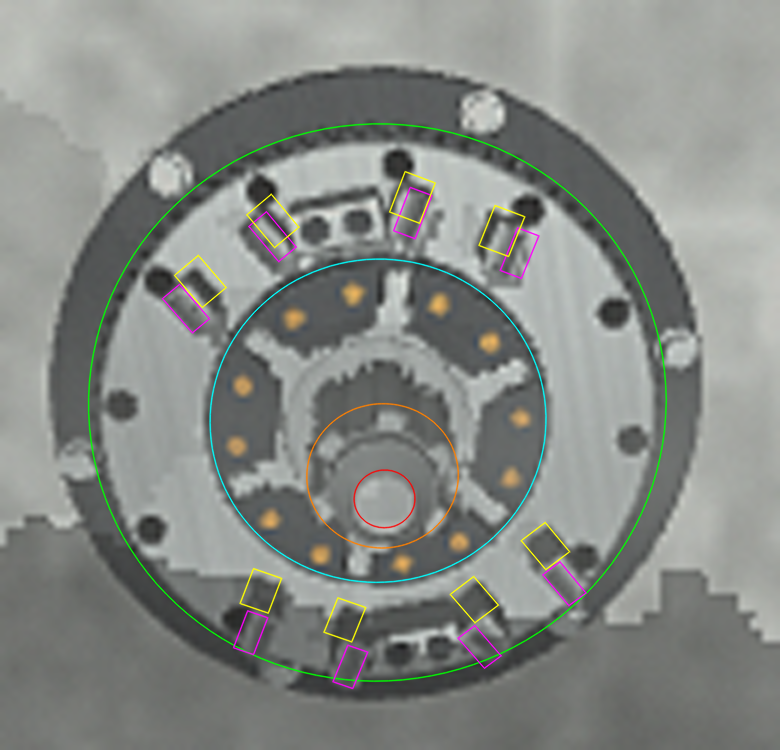

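```bash
python3 - <<'E'
from ov import *
c=np.load("pics/w1.npy",allow_pickle=True).item()
draw(c,disc(.428,-.106),(110,135,200,215),8,"pics/o2.png")
E
```

```text
(no output)
```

View pics/o2.png

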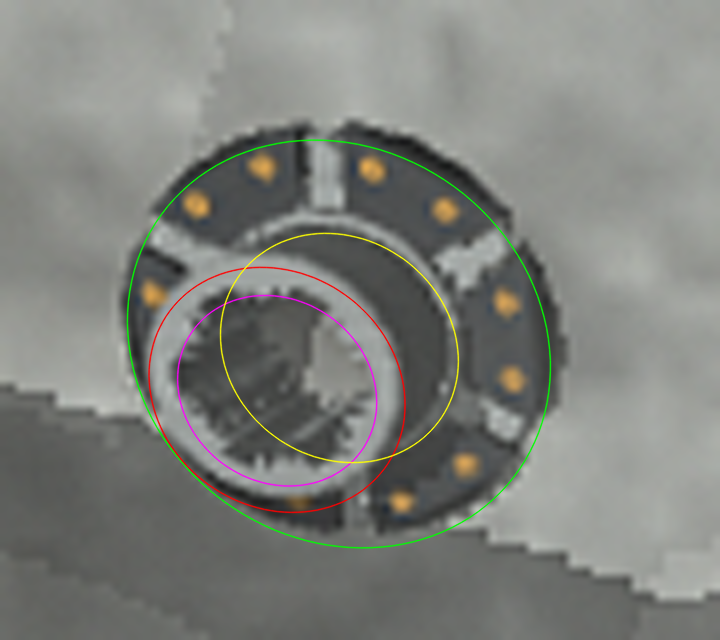

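>>> move_arm(rows="-3 1.5 0 0 0 0 1; -3.5 2.5 0 0 0 0 1; -3.5 2.5 0 0 0 0 1; -3 2 0 0 0 0 1; -3 1.5 0 0 0 0 1; -1 0 0 0 0 0 1; 0 0 0 0 0 0 1; 0 0 0 0 0 0 1")

```text
time_s: 2.65
eef_pos: [0.386, -0.1995, 0.2545]
eef_rot: [0.0, 1.0, 0.0, 0.001]
wrist_force: [0.2, -0.3, 1.5]
opening: 1.006
```

```bash
python3 - <<'E'
from h import *
o=ctrl.get_obs(); print(o["time_s"],o["eef_pos"],o["eef_rot"])
c=cam("wrist","pics/w2.png"); np.save("pics/w2.npy",c,allow_pickle=True)
E
```

```text
2.65 [ 0.38600698 -0.19953006  0.25454889] [3.50318959e-04 9.99999565e-01 3.32216004e-04 7.98050002e-04]
```

View pics/w2.png

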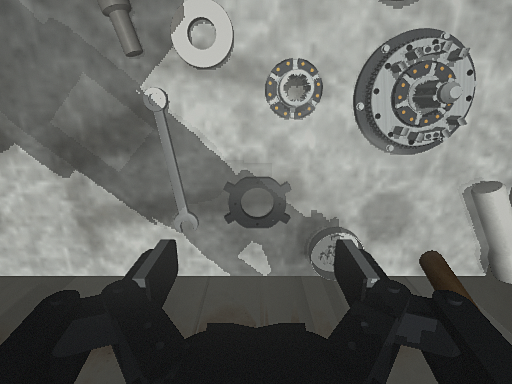

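```bash
python3 - <<'E'
from ov import *
c=np.load("pics/w2.npy",allow_pickle=True).item()
p=pix2plane(c,(257.3,202.3),.007)[0]; print(p)
draw(c,sep(p[0],p[1],12),(215,165,300,235),8,"pics/o3.png")
p=pix2plane(c,(294,88),.006)[0]; print(p)
draw(c,disc(.429,-.1035),(255,50,335,125),8,"pics/o4.png")
E
```

```text
[ 0.3880009  -0.23675651  0.007     ]
[ 0.42828288 -0.10277818  0.006     ]
```

View pics/o3.png

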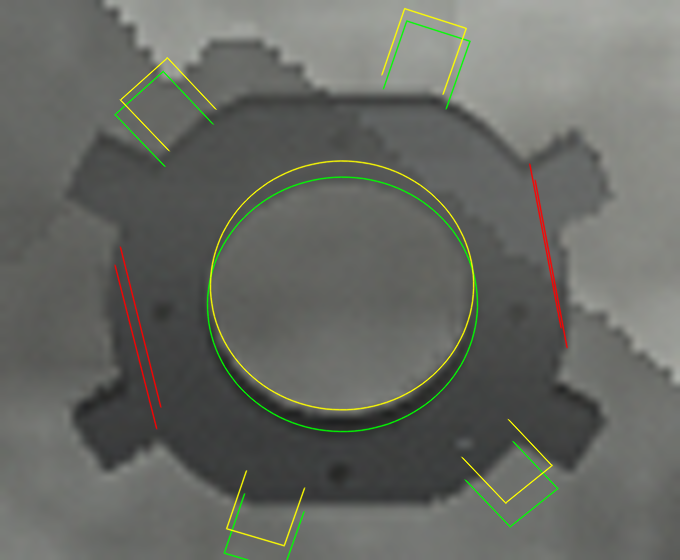

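View pics/o4.png

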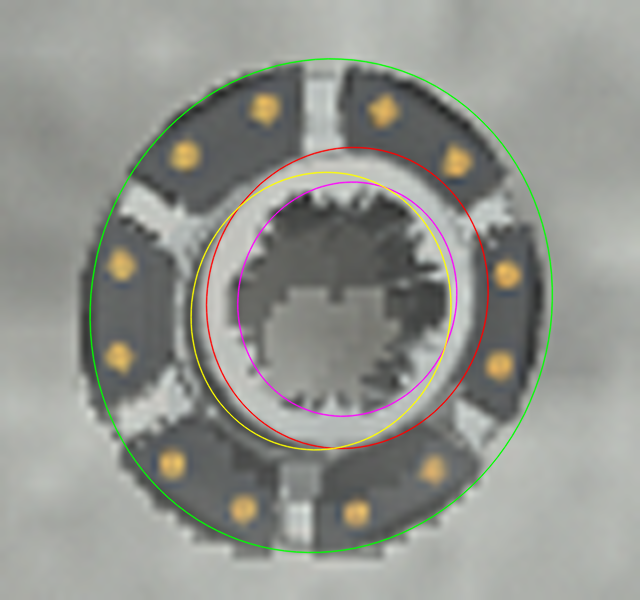

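>>> move_arm(rows="0 0 1 0 0 -8.2 1; 0 0 1 0 0 -8.2 1; 0 0 1 0 0 -8.2 1; 0 0 1 0 0 -8.2 1; 0 0 1 0 0 -8.2 1; 0 0 1 0 0 -8.2 1; 0 0 1 0 0 -8.2 1; 0 0 1 0 0 -8.2 1; 0 0 1 0 0 -8.2 1; -1.5 0 0 0 0 -8.2 1; -2.2 0.2 0 0 0 -8 1; 0 0 0 0 0 0 1; 0 0 0 0 0 0 1")

```text
time_s: 4.0
eef_pos: [0.3804, -0.236, 0.1637]
eef_rot: [-0.0, 0.708, 0.706, 0.0]
wrist_force: [-0.4, 0.6, -0.1]
opening: 0.999
```

```bash
python3 - <<'E'
from ov import *
o=ctrl.get_obs(); print(o["time_s"],o["eef_pos"],o["eef_rot"],o["q"],ctrl.pinch_z)
c=cam("wrist","pics/w3.png"); np.save("pics/w3.npy",c,allow_pickle=True)
print(proj(c,[.388,-.2368,.0045]))
draw(c,sep(.388,-.2368,90),(180,180,340,300),5,"pics/o5.png")
E
```

```text
4.0 [ 0.38042056 -0.2359822   0.16370745] [-3.06223929e-04  7.08138017e-01  7.06073942e-01  2.07033717e-04] [-8.21726560e-01  8.35617592e-02  2.03280122e+00  4.58938030e-04
  1.02585624e+00 -2.38984186e+00] 0.0539
[[254.31659064 204.72394965]]
```

View pics/w3.png

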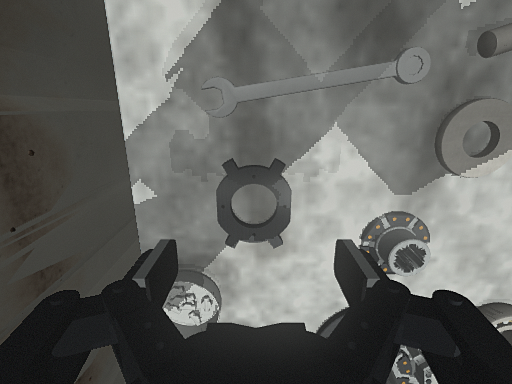

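View pics/o5.png

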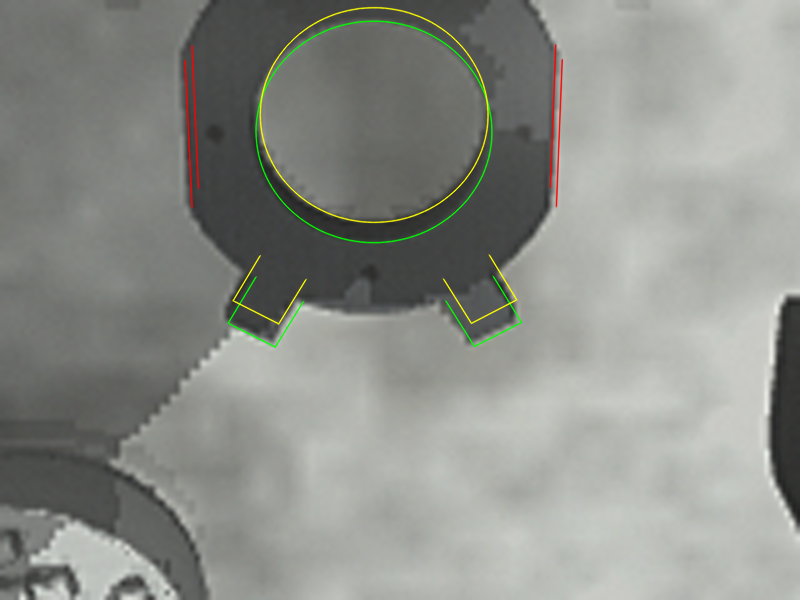

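```bash
python3 - <<'E'
from ov import *
c=np.load("pics/w3.npy",allow_pickle=True).item()
p=np.array([0.38042056,-0.2359822,0.16370745]);q=[-3.06223929e-04,7.08138017e-01,7.06073942e-01,2.07033717e-04]
R=Ro.from_quat([q[1],q[2],q[3],q[0]]).as_matrix()
for d in (.05,.06,.067,.073):
    for x in(-.0425,-.057,.0425):
        print(d,x,proj(c,np.array([[x,-.011,d],[x,.011,d]])@R.T+p).round(0).tolist())
E
```

```text
0.05 -0.0425 [[170.0, 245.0], [174.0, 283.0]]
0.05 -0.057 [[141.0, 245.0], [146.0, 283.0]]
0.05 0.0425 [[340.0, 245.0], [336.0, 283.0]]
0.06 -0.0425 [[176.0, 236.0], [179.0, 271.0]]
0.06 -0.057 [[148.0, 236.0], [153.0, 271.0]]
0.06 0.0425 [[335.0, 236.0], [331.0, 272.0]]
0.067 -0.0425 [[179.0, 230.0], [182.0, 265.0]]
0.067 -0.057 [[153.0, 230.0], [157.0, 265.0]]
0.067 0.0425 [[331.0, 230.0], [328.0, 265.0]]
0.073 -0.0425 [[182.0, 226.0], [185.0, 259.0]]
0.073 -0.057 [[157.0, 226.0], [161.0, 259.0]]
0.073 0.0425 [[328.0, 226.0], [326.0, 259.0]]
```

>>> move_arm(rows="-0.1 0.7 2 0 0 0 1; 0 0 3 0 0 0 1; 0 0 2.5 0 0 0 1; 0 0 0.6 0 0 0 1; 0 0 0 0 0 0 1; 0 0 0 0 0 0 1")

```text
time_s: 4.65
eef_pos: [0.3874, -0.2376, 0.0838]
eef_rot: [0.001, 0.707, 0.707, 0.0]
wrist_force: [-0.4, 0.1, 1.0]
opening: 0.999
```

```bash
python3 - <<'E'
from ov import *
o=ctrl.get_obs(); print(o["time_s"],o["eef_pos"],o["eef_rot"])
c=cam("wrist","pics/w4.png"); np.save("pics/w4.npy",c,allow_pickle=True)
c=cam("side","pics/s4.png");cv2.imwrite("pics/s4z.png",cv2.resize(c["color"][190:330,240:400],None,fx=4.5,fy=4.5,interpolation=cv2.INTER_CUBIC))
E
```

```text
4.65 [ 0.38738993 -0.23756602  0.08381628] [6.09458165e-04 7.07168615e-01 7.07044679e-01 2.37719482e-05]
```

View pics/w4.png

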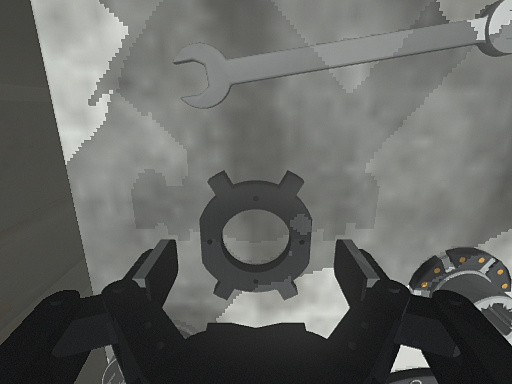

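View pics/s4z.png

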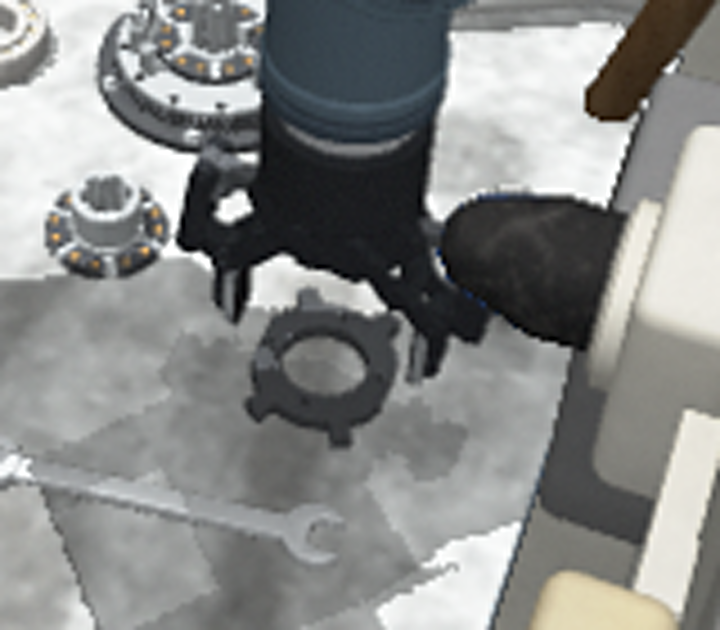

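>>> move_arm(rows="0 0 0.8 0 0 0 1; 0 0 0.7 0 0 0 1; 0 0 0 0 0 0 0.88; 0 0 0 0 0 0 0.84; 0 0 0 0 0 0 0.84")

```text
time_s: 5.25
eef_pos: [0.3867, -0.2375, 0.0679]
eef_rot: [-0.0, 0.707, 0.707, -0.0]
wrist_force: [-0.3, 0.8, 0.5]
opening: 0.844
```

```bash
python3 - <<'E'
from ov import *
o=ctrl.get_obs(); print(o["time_s"],o["eef_pos"],o["eef_rot"],o["opening"])
c=cam("wrist","pics/w5.png"); np.save("pics/w5.npy",c,allow_pickle=True)
p=o["eef_pos"];q=o["eef_rot"]
R=Ro.from_quat([q[1],q[2],q[3],q[0]]).as_matrix()
for d in (.058,.06,.062,.065,.068,.073):
    x=-.0425*o["opening"]
    print(d,x,proj(c,np.array([[x,-.011,d],[x,.011,d]])@R.T+p).round(1).tolist())
cv2.imwrite("pics/w5z.png",cv2.resize(c["color"][190:310,130:390],None,fx=3,fy=3,interpolation=cv2.INTER_CUBIC))
E
```

```text
5.25 [ 0.38673849 -0.23750062  0.06786791] [-6.70677024e-05  7.07133498e-01  7.07080060e-01 -3.34967500e-06] 0.8438960322438124
0.058 -0.035865581370362026 [[187.1, 237.5], [190.1, 273.6]]
0.06 -0.035865581370362026 [[188.0, 235.8], [190.9, 271.5]]
0.062 -0.035865581370362026 [[188.9, 234.1], [191.7, 269.4]]
0.065 -0.035865581370362026 [[190.2, 231.7], [192.9, 266.5]]
0.068 -0.035865581370362026 [[191.4, 229.3], [194.1, 263.6]]
0.073 -0.035865581370362026 [[193.4, 225.6], [195.9, 259.0]]
```

View pics/w5z.png

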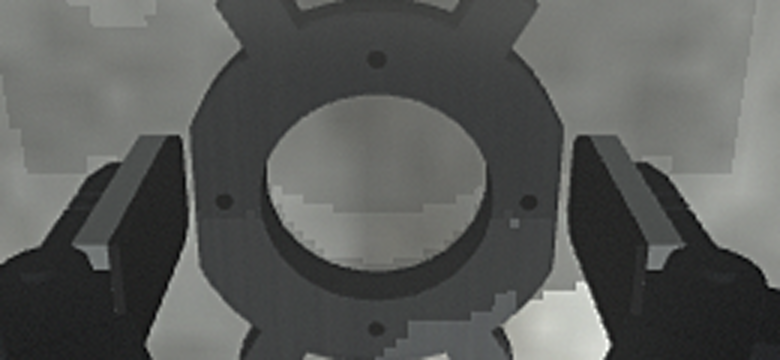

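>>> move_arm(rows="0 0.1 0.35 0 0 0 0.84; 0 0 0 0 0 0 0.84; 0 0 0 0 0 0 0.74; 0 0 0 0 0 0 0.7; 0 0 0 0 0 0 0.6; 0 0 0 0 0 0 0.6; 0 0 0 0 0 0 0.6")

```text
time_s: 6.0
eef_pos: [0.389, -0.2388, 0.0665]
eef_rot: [0.002, 0.707, 0.707, -0.0]
wrist_force: [-3.7, 2.8, 22.6]
opening: 0.75
```

>>> move_arm(rows="0 0 -0.3 0 0 0 0.5; 0 0 -0.5 0 0 0 0.5; 0 0 -1 0 0 0 0.5; 0 0 -2 0 0 0 0.5; 0 0 -3 0 0 0 0.5; 0 0 -3 0 0 0 0.5; 0 0 0 0 0 0 0.5; 0 0 0 0 0 0 0.5")

```text
time_s: 6.8
eef_pos: [0.3878, -0.2375, 0.1628]
eef_rot: [0.001, 0.707, 0.707, -0.0]
wrist_force: [-1.2, -0.2, -3.8]
opening: 0.75
```

```bash
python3 - <<'E'
from ov import *
o=ctrl.get_obs(); print(o["time_s"],o["eef_pos"],o["eef_rot"],o["opening"],o["wrist_force"],o["torque"])
c=cam("wrist","pics/w6.png"); np.save("pics/w6.npy",c,allow_pickle=True)
cv2.imwrite("pics/w6z.png",cv2.resize(c["color"][190:310,130:390],None,fx=3,fy=3,interpolation=cv2.INTER_CUBIC))
c=cam("side","pics/s6.png");cv2.imwrite("pics/s6z.png",cv2.resize(c["color"][150:310,240:400],None,fx=4.,fy=4.,interpolation=cv2.INTER_CUBIC))
E
```

```text
6.8 [ 0.38782851 -0.23750874  0.162837  ] [ 6.77793559e-04  7.07092401e-01  7.07120836e-01 -1.72786520e-05] 0.7500927282002693 [-1.18274367 -0.20977588 -3.81900128] [ 0.03222523 -0.01614856  0.007085  ]
```

View pics/w6z.png

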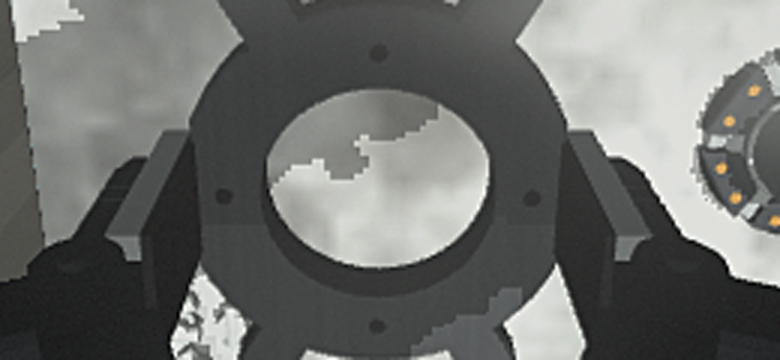

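View pics/s6z.png

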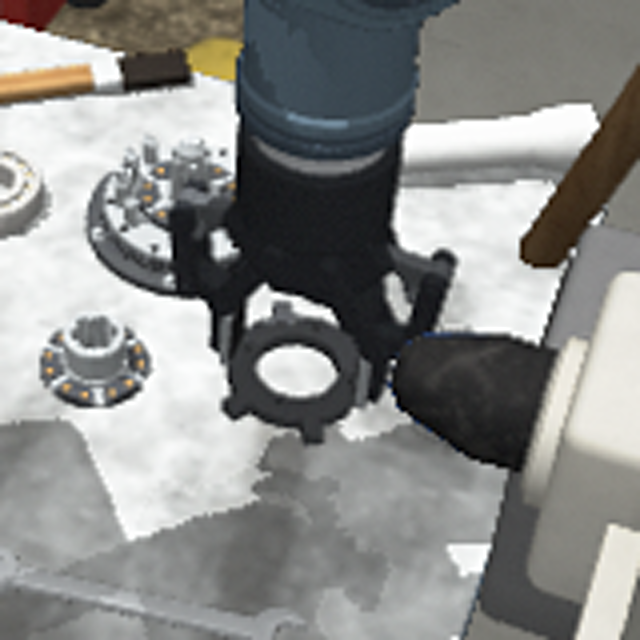

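```bash
python3 - <<'E'
from ov import *
c=np.load("pics/w6.npy",allow_pickle=True).item()
p=np.array([ 0.38782851,-0.23750874,0.162837]);q=[ 6.77793559e-04,7.07092401e-01,7.07120836e-01,-1.72786520e-05]
R=Ro.from_quat([q[1],q[2],q[3],q[0]]).as_matrix()
uv=np.array([[224,196],[532,198],[378,53],[377,326]])/3+[130,190]-.33
for d in(.054,.0575,.061):
    P=(pix2plane(c,uv,p[2]-d)-p)@R*1000   # tool frame
    print(d,P.round(1)[:,:2].tolist(), np.hypot(*(P[0]-P[1])[:2]),np.hypot(*(P[2]-P[3])[:2]), "ctr",P[:2].mean(0).round(1),P[2:].mean(0).round(1),"ang",np.degrees(np.arctan2(P[1,1]-P[0,1],P[1,0]-P[0,0])))
draw(c,sep(p[0],p[1],90,p[2]-.0665),(170,170,340,330),4.5,"pics/o6.png")
E
```

```text
0.054 [[-26.5, -3.0], [27.1, -2.6], [0.3, -29.5], [0.1, 24.0]] 53.5759740760159 53.542768908051684 ctr [ 0.3 -2.8 54. ] [ 0.2 -2.7 54. ] ang 0.3702018236455443
0.0575 [[-27.3, -0.9], [27.8, -0.5], [0.3, -28.2], [0.1, 26.9]] 55.085334823654236 55.05119418829047 ctr [ 0.3 -0.7 57.5] [ 0.2 -0.7 57.5] ang 0.3702018236455763
0.061 [[-28.0, 1.2], [28.6, 1.5], [0.3, -26.9], [0.1, 29.7]] 56.59469557129251 56.55961946852931 ctr [ 0.3  1.4 61. ] [ 0.2  1.4 61. ] ang 0.3702018236455508
```

View pics/o6.png

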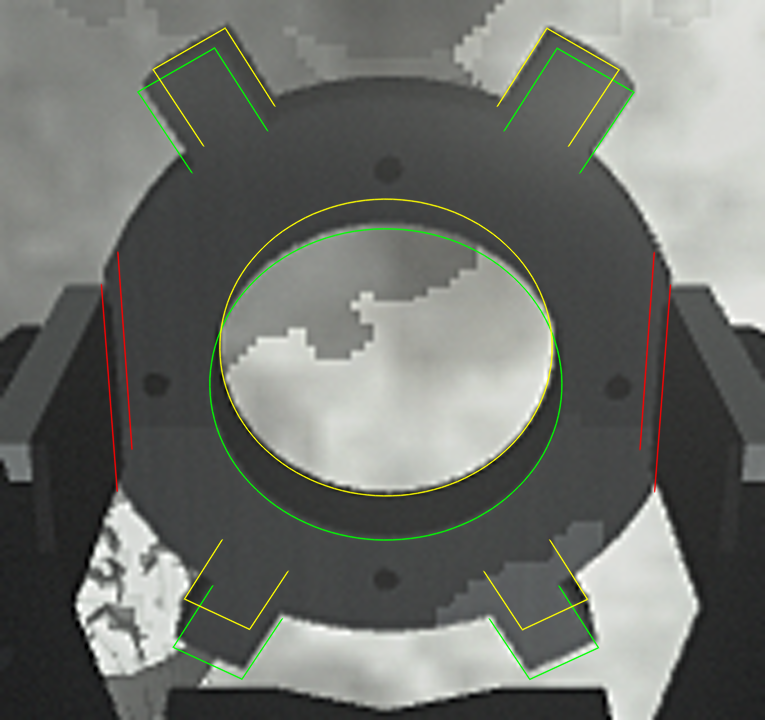

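```bash
python3 - <<'E'
from ov import *
w2=np.load("pics/w2.npy",allow_pickle=True).item()
s=cam("side"); sc=cam("scene")
def tri(obs):
    A=[];b=[]
    for c,uv in obs:
        d=np.array([(uv[0]-c["cx"])/c["fx"],(uv[1]-c["cy"])/c["fy"],1])@c["R"]; d/=np.linalg.norm(d); o=-c["R"].T@c["t"]
        M=np.eye(3)-np.outer(d,d); A.append(M); b.append(M@o)
    A=np.vstack(A);b=np.hstack(b); x=np.linalg.lstsq(A,b,rcond=None)[0]; return x,np.linalg.norm(A@x-b)
print(tri([(w2,(490,188)),(s,(340,187))]), tri([(sc,(333,185)),(s,(340,187))]))
print("handle low end",tri([(w2,(432,257)),(s,(376,212))]),tri([(sc,(375,200)),(s,(376,212))]))
E
```

```text
(array([ 0.67353518, -0.21746592,  0.00812376]), np.float64(0.00040460415063495983)) (array([ 0.65953318, -0.21844464,  0.02105886]), np.float64(0.0027205641659922126))
handle low end (array([ 0.63471272, -0.32425866, -0.00864948]), np.float64(0.001049043060927371)) (array([ 0.6214086 , -0.32683713,  0.00427763]), np.float64(0.0018622288244183095))
```

>>> move_arm(rows="0.6 2 0 0 0 0 0.5; 0.9 2.8 0 0 0 0 0.5; 0.9 2.8 0 0 0 0 0.5; 0.9 2.8 0 0 0 0 0.5; 0.9 2.8 0 0 0 0 0.5; 0.9 2 0 0 0 0 0.5; 0 1 0 0 0 4 0.5; 0 0 0 0 0 7.6 0.5; 0 0 0 0 0 7.6 0.5; 0 0 0 0 0 7.6 0.5; 0 0 0 0 0 7.6 0.5; 0 0 0 0 0 7.6 0.5; 0 0 0 0 0 7.6 0.5; 0 0 0 0 0 7.6 0.5; 0 0 0 0 0 7.6 0.5; 0 0 0 0 0 7.6 0.5; 0 0 0 0 0 7.6 0.5; 0 0 0 0 0 0 0.5; 0 0 0 0 0 0 0.5")

```text
time_s: 8.9
eef_pos: [0.5493, -0.1862, 0.1613]
eef_rot: [-0.001, 0.996, 0.089, -0.001]
wrist_force: [0.1, -0.3, -1.9]
opening: 0.749
```

```bash
cat > rd.py <<'E'
from ov import *
def st():
    o=ctrl.get_obs(); q=o["eef_rot"]; R=Ro.from_quat([q[1],q[2],q[3],q[0]]).as_matrix()
    yaw=np.degrees(np.arctan2(R[1,0],R[0,0]))
    print("t",round(o["time_s"],2),"pos",o["eef_pos"].round(4),"yaw",round(yaw,2),"z",R[:,2].round(3),"op",round(o["opening"],3),"F",o["wrist_force"].round(1),"T",o["torque"].round(2),"q6",round(o["q"][5],2))
    return o,R
E
python3 - <<'E'
from rd import *
st()
c=cam("wrist","pics/w7.png"); np.save("pics/w7.npy",c,allow_pickle=True)
E
```

```text
t 8.9 pos [ 0.5493 -0.1862  0.1613] yaw 10.2 z [-0.002  0.001 -1.   ] op 0.749 F [ 0.1 -0.3 -1.9] T [-0.03  0.02  0.01] q6 -0.71
```

View pics/w7.png

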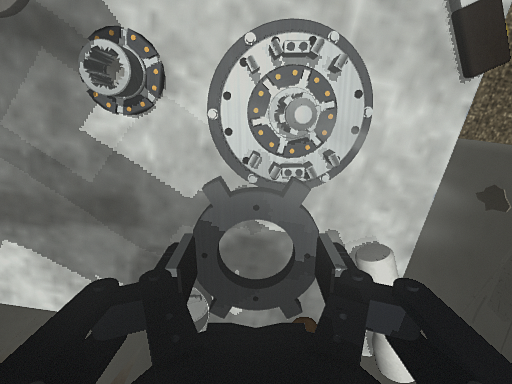

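```bash
python3 - <<'E'
from ov import *
c=np.load("pics/w7.npy",allow_pickle=True).item()
draw(c,basket(.5625,-.1087,10),(200,10,385,195),4.2,"pics/o7.png")
E
```

```text
(no output)
```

View pics/o7.png

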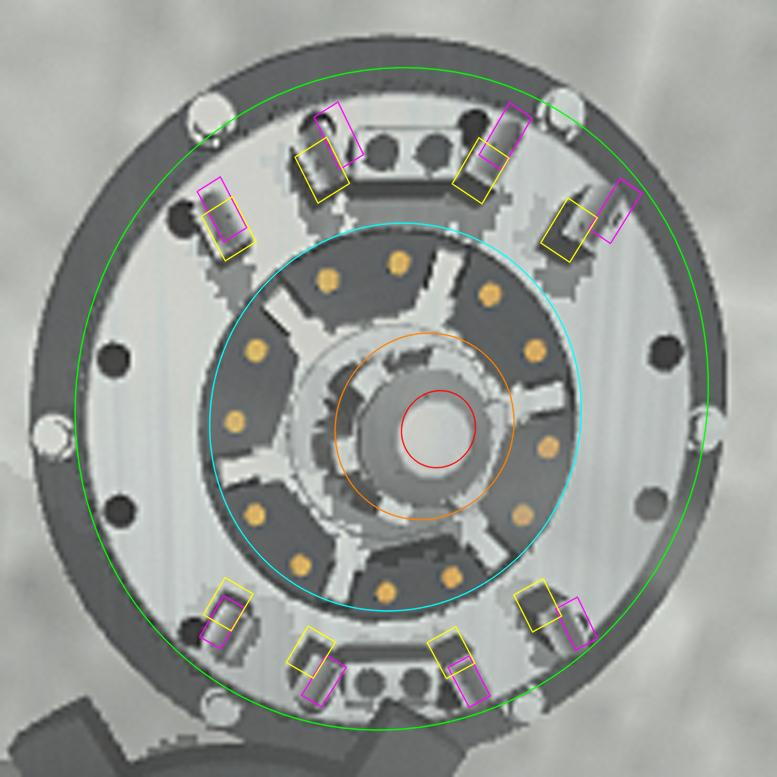

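```bash
python3 - <<'E'
from ov import *
c=np.load("pics/w7.npy",allow_pickle=True).item()
draw(c,basket(.5614,-.1093,11),(200,10,385,195),4.2,"pics/o7.png")
E
```

```text
(no output)
```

View pics/o7.png

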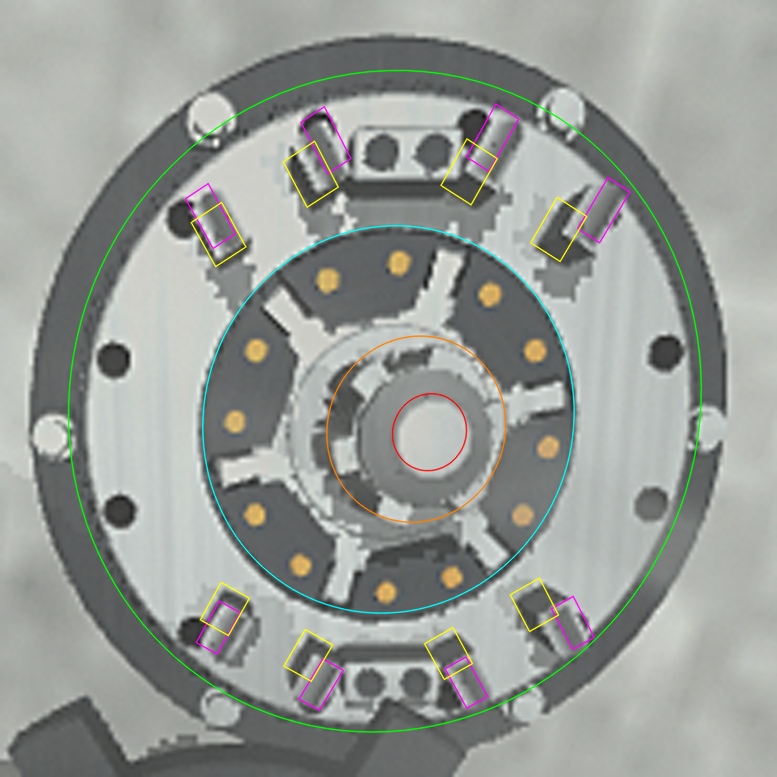

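```bash
python3 - <<'E'
from ov import *
c=np.load("pics/w7.npy",allow_pickle=True).item()
h=(np.array([[114,360],[120,511],[665,353],[651,504]])+.5)/4.2-.5+[200,10]
P=pix2plane(c,h,.022)[:,:2]; ctr=P.mean(0); print(P.round(4),ctr.round(4))
d=P-ctr; print(np.degrees(np.arctan2(d[:,1],d[:,0])).round(1),np.hypot(*d.T))
bl=np.array([[211,117],[563,112],[709,427],[527,703],[220,707],[53,437]])
B=pix2plane(c,(bl+.5)/4.2-.5+[200,10],.012)[:,:2]; d=B-B.mean(0); print(B.mean(0).round(4),np.degrees(np.arctan2(d[:,1],d[:,0])).round(1),np.hypot(*d.T).round(4))
d=B-[.5616,-.1093]; print(np.degrees(np.arctan2(d[:,1],d[:,0])).round(1))
# hub teeth at z=.060 and spokes at z .028
E
```

```text
[[ 0.5126 -0.1065]
 [ 0.5175 -0.1319]
 [ 0.6071 -0.0883]
 [ 0.612  -0.1136]] [ 0.5623 -0.1101]
[ 175.9 -154.    25.9   -4. ] [0.04978712 0.04983383 0.04978325 0.04981055]
[ 0.5622 -0.1099] [ 131.1   71.    11.   -48.7 -109.3 -168.9] [0.0608 0.0606 0.0612 0.0608 0.0608 0.061 ]
[ 131.1   70.3   10.3  -48.7 -108.6 -168.2]
```

>>> move_arm(rows="0 0 0 0 0 -1 0.5; 0.5 -1.2 0 0 0 0 0.5; 0.5 -1.5 0 0 0 0 0.5; 0.6 -1.5 0 0 0 0 0.5; 0.6 -1.5 0 0 0 0 0.5; 0.48 -1.5 0 0 0 0 0.5; 0 0 0 0 0 0 0.5; 0 0 0 0 0 0 0.5; 0 0 0 0 0 0 0.5")

```text
time_s: 9.85
eef_pos: [0.5624, -0.1108, 0.1625]
eef_rot: [0.0, 0.995, 0.096, 0.0]
wrist_force: [1.0, -0.4, -2.6]
opening: 0.75
```

```bash
python3 - <<'E'
from rd import *
st()
c=cam("wrist","pics/w8.png"); np.save("pics/w8.npy",c,allow_pickle=True)
s=cam("side"); cv2.imwrite("pics/s8.png",cv2.resize(s["color"][140:250,220:350],None,fx=5,fy=5,interpolation=cv2.INTER_CUBIC))
E
```

```text
t 9.85 pos [ 0.5624 -0.1108  0.1625] yaw 11.01 z [ 0. -0. -1.] op 0.75 F [ 1.  -0.4 -2.6] T [-0.   -0.06 -0.01] q6 -0.59
```

View pics/w8.png

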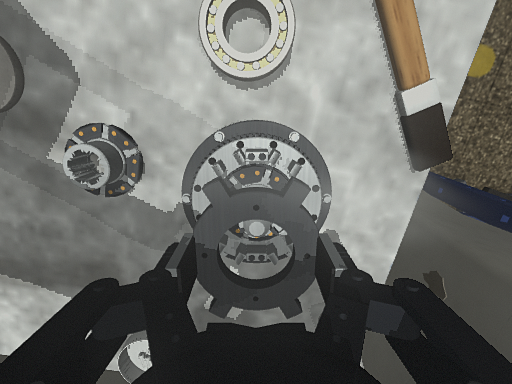

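View pics/s8.png

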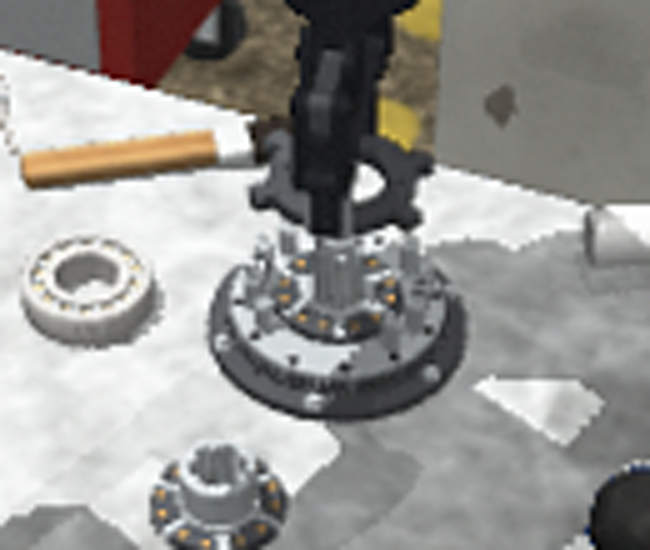

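>>> move_arm(rows="0 0 1 0 0 0 0.5; 0 0 1.5 0 0 0 0.5; 0 0 1.2 0 0 0 0.5; 0 0 0.7 0 0 0 0.5; 0 0 0 0 0 0 0.5; 0 0 0 0 0 0 0.5")

```text
time_s: 10.55
eef_pos: [0.5623, -0.1107, 0.1181]
eef_rot: [-0.0, 0.995, 0.096, -0.0]
wrist_force: [1.0, 0.1, -1.9]
opening: 0.751
```

```bash
python3 - <<'E'
from rd import *
o,R=st()
c=cam("wrist","pics/w9.png"); np.save("pics/w9.npy",c,allow_pickle=True)
p=o["eef_pos"]
print(sep)
P=p+R@np.array([.0002,-.0006,.0665])
draw(c,basket(.5620,-.1098,11)+sep(P[0],P[1],10.7,P[2]),(150,70,360,330),2.9,"pics/o9.png")
cv2.imwrite("pics/o9r.png",cv2.resize(c["color"][90:330,150:360],None,fx=2.9,fy=2.9,interpolation=cv2.INTER_CUBIC))
E
```

```text
t 10.55 pos [ 0.5623 -0.1107  0.1181] yaw 11.0 z [-0.  0. -1.] op 0.751 F [ 1.   0.1 -1.9] T [0.02 0.01 0.02] q6 -0.59
<function sep at 0x7f8d8b684cc0>
```

View pics/o9.png

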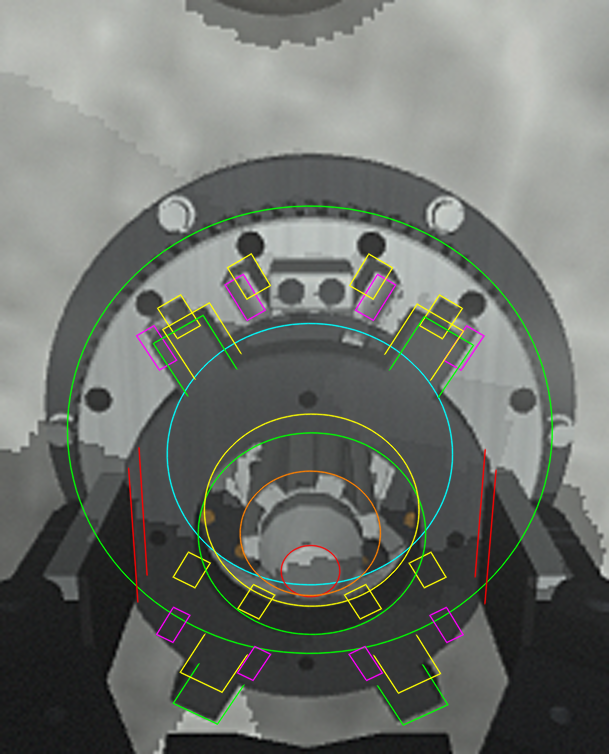

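View pics/o9r.png

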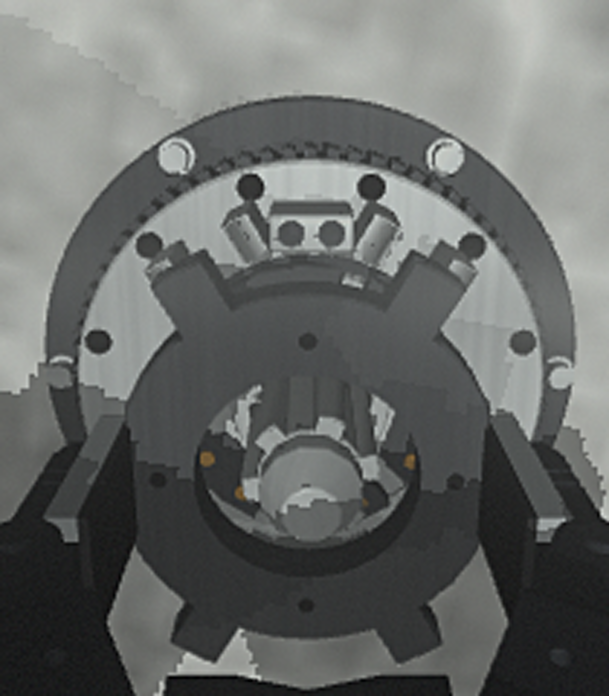

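```bash
python3 - <<'E'
from ov import *
from scipy.optimize import least_squares
c=np.load("pics/w9.npy",allow_pickle=True).item()
h=(np.array([[98,341],[149,244],[250,186],[371,186],[472,244],[523,341]])+.5)/2.9-.5+[150,90]
P=pix2plane(c,h,.022)[:,:2]
f=least_squares(lambda v:np.hypot(P[:,0]-v[0],P[:,1]-v[1])-v[2],[.562,-.11,.05]).x; d=P-f[:2]
print(f.round(4),np.degrees(np.arctan2(d[:,1],d[:,0])).round(1))
# nose
for z,uv in((.072,(312,512)),(.065,(311,490))):
    print(pix2plane(c,(np.array(uv)+.5)/2.9-.5+[150,90],z))
# plate in tool frame again from 4 holes (top z tool .0575)
p=np.array([.5623,-.1107,.1181]); R=Ro.from_euler('z',11,degrees=True).as_matrix()@np.diag([1,-1,-1])
uv=(np.array([[157,481],[456,482],[308,341],[306,606]])+.5)/2.9-.5+[150,90]
print(((pix2plane(c,uv,p[2]-.0575)-p)@R*1000).round(1), (pix2plane(c,uv,p[2]-.0575)).mean(0))
E
```

```text
[ 0.5623 -0.1101  0.05  ] [176.1 145.9 116.1  86.   56.2  26. ]
[[ 0.56230245 -0.10957098  0.072     ]]
[[ 0.56216189 -0.10958017  0.065     ]]
[[-28.4  -0.3  57.5]
 [ 26.9  -0.2  57.5]
 [ -0.5 -28.   57.5]
 [ -0.8  27.3  57.5]] [ 0.56156613 -0.11054202  0.0606    ]
```

>>> move_arm(rows="0.07 -0.04 0 0 0 0 0.5; 0 0 0.4 0 0 0 0.5; 0 0 0.4 0 0 0 0.5; 0 0 0.4 0 0 0 0.5; 0 0 0 0 0 0 0.5")

```text
time_s: 11.1
eef_pos: [0.5624, -0.1099, 0.1055]
eef_rot: [-0.0, 0.995, 0.096, -0.001]
wrist_force: [-0.6, 0.2, -2.9]
opening: 0.749
```

```bash
python3 - <<'E'
from rd import *
st()
c=cam("wrist","pics/w10.png"); np.save("pics/w10.npy",c,allow_pickle=True)
cv2.imwrite("pics/w10z.png",cv2.resize(c["color"][90:330,150:360],None,fx=2.9,fy=2.9,interpolation=cv2.INTER_CUBIC))
E
```

```text
t 11.1 pos [ 0.5624 -0.1099  0.1055] yaw 11.0 z [-0.001  0.001 -1.   ] op 0.749 F [-0.6  0.2 -2.9] T [ 0.03 -0.03  0.02] q6 -0.59
```

View pics/w10z.png

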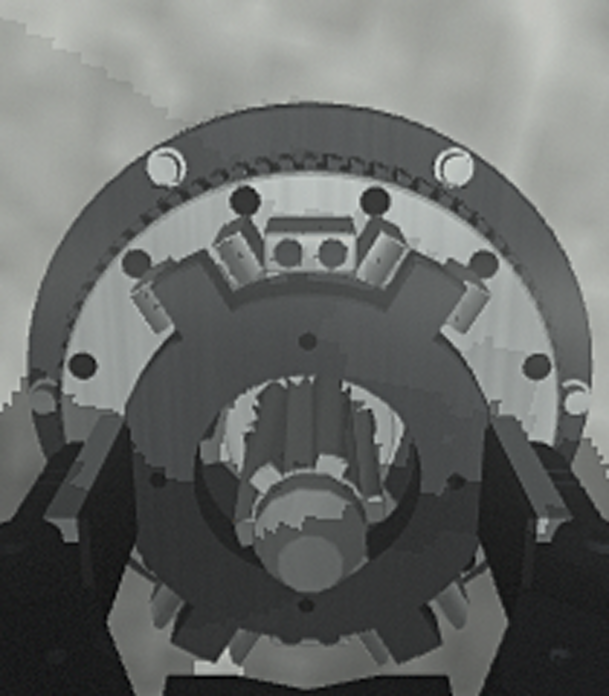

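>>> move_arm(rows="0 0 0.3 0 0 0 0.5; 0 0 0.3 0 0 0 0.5; 0 0 0.2 0 0 0 0.5; 0 0 0 0 0 0 0.5; 0 0 0 0 0 0 0.5")

```text
time_s: 11.65
eef_pos: [0.5629, -0.1101, 0.0983]
eef_rot: [-0.0, 0.995, 0.096, -0.0]
wrist_force: [-1.0, -0.2, -1.8]
opening: 0.752
```

Expected seat at TCP z ≈ 0.0945.

>>> move_arm(rows="0 0 0.15 0 0 0 0.5; 0 0 0.1 0 0 0 0.5; 0 0 0.1 0 0 0 0.5; 0 0 0 0 0 0 0.5")

```text
time_s: 12.05
eef_pos: [0.5628, -0.1101, 0.0947]
eef_rot: [-0.0, 0.995, 0.096, -0.0]
wrist_force: [-0.3, -0.3, -2.5]
opening: 0.752
```

```bash
python3 - <<'E'
from rd import *
st()
c=cam("wrist","pics/w11.png"); np.save("pics/w11.npy",c,allow_pickle=True)
cv2.imwrite("pics/w11z.png",cv2.resize(c["color"][90:330,150:360],None,fx=2.9,fy=2.9,interpolation=cv2.INTER_CUBIC))
E
```

```text
t 12.05 pos [ 0.5628 -0.1101  0.0947] yaw 11.0 z [-0.  0. -1.] op 0.752 F [-0.3 -0.3 -2.5] T [ 0.01  0.02 -0.02] q6 -0.59
```

View pics/w11z.png

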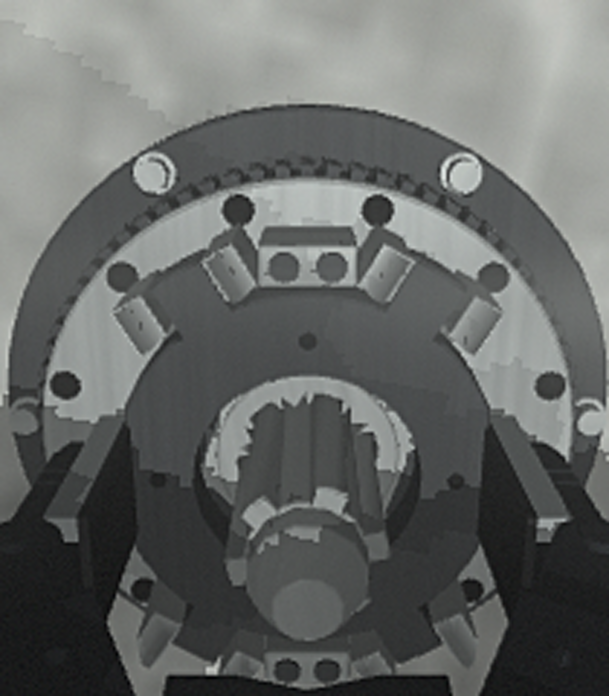

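>>> move_arm(rows="0 0 0.1 0 0 0 0.5; 0 0 0 0 0 0 0.5")

```text
time_s: 12.3
eef_pos: [0.563, -0.1102, 0.0945]
eef_rot: [0.0, 0.995, 0.096, -0.0]
wrist_force: [-2.9, 0.5, 4.6]
opening: 0.749
```

>>> move_arm(rows="0 0 0.1 0 0 0 0.5; 0 0 0 0 0 0 0.5")

```text
time_s: 12.5
eef_pos: [0.5631, -0.1101, 0.0945]
eef_rot: [0.0, 0.995, 0.096, -0.0]
wrist_force: [-5.4, 2.3, 13.7]
opening: 0.753
```

>>> move_arm(rows="0 0 -0.1 0 0 0 0.5; 0 0 0 0 0 0 0.8; 0 0 0 0 0 0 0.9; 0 0 0 0 0 0 1; 0 0 0 0 0 0 1; 0 0 -0.5 0 0 0 1; 0 0 -1.5 0 0 0 1; 0 0 -2.5 0 0 0 1; 0 0 -2.5 0 0 0 1; 0 0 -1 0 0 0 1; 0 0 0 0 0 0 1; 0 0 0 0 0 0 1")

```text
time_s: 13.7
eef_pos: [0.5626, -0.11, 0.1736]
eef_rot: [-0.0, 0.995, 0.096, -0.0]
wrist_force: [-0.8, -0.8, -0.3]
opening: 1.001
```

```bash
python3 - <<'E'
from rd import *
st()
c=cam("wrist","pics/w12.png"); np.save("pics/w12.npy",c,allow_pickle=True)
cv2.imwrite("pics/w12z.png",cv2.resize(c["color"][90:330,150:360],None,fx=2.9,fy=2.9,interpolation=cv2.INTER_CUBIC))
draw(c,sep(.5623,-.1100,11,.028),(150,90,360,330),2.9,"pics/o12.png")
E
```

```text
t 13.7 pos [ 0.5626 -0.11    0.1736] yaw 11.0 z [-0.  0. -1.] op 1.001 F [-0.8 -0.8 -0.3] T [0.   0.03 0.05] q6 -0.59
```

View pics/w12.png

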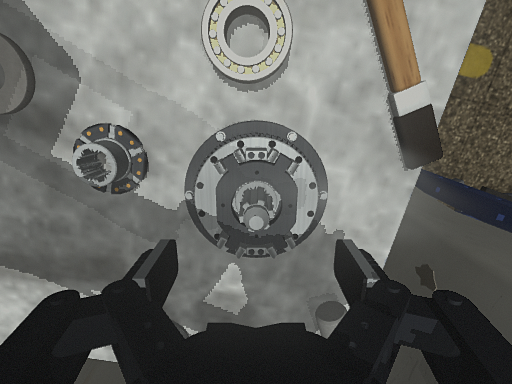

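View pics/o12.png

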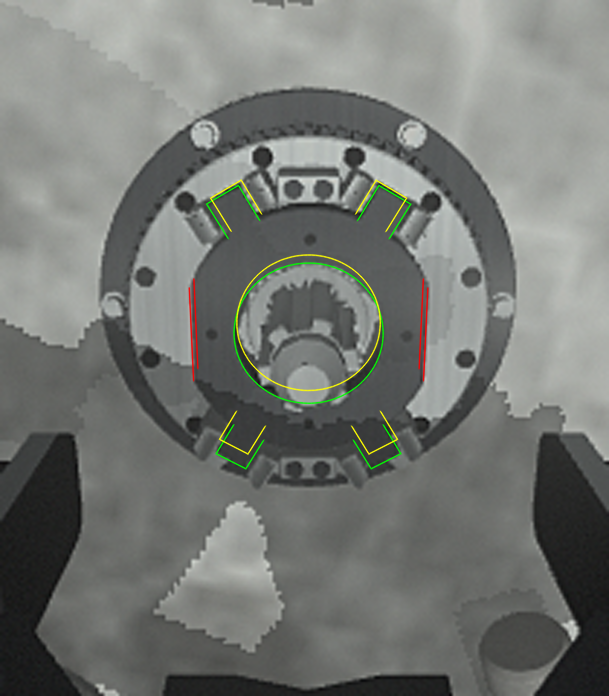

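```bash
python3 - <<'E'
from ov import *
C=np.array([.5623,-.1098])
for f,pts in(("w10",[(265,478),(332,468)]),("w11",[(258,512),(331,499)]),("w9",[(271,435),(331,428),(250,489),(372,467)])):
    c=np.load(f"pics/{f}.npy",allow_pickle=True).item()
    P=pix2plane(c,(np.array(pts)+.5)/2.9-.5+[150,90],.060)[:,:2]-C
    print(f,np.degrees(np.arctan2(P[:,1],P[:,0])).round(1),(np.hypot(*P.T)*1000).round(1))
c=np.load("pics/w7.npy",allow_pickle=True).item()
sp=np.array([[450,290],[532,400],[478,525],[345,570],[250,470],[290,310]])
P=pix2plane(c,(sp+.5)/4.2-.5+[200,10],.028)[:,:2]-[.5619,-.1097]; print("spokes",np.degrees(np.arctan2(P[:,1],P[:,0])).round(1),np.degrees(np.arctan2(P[:,1],P[:,0])).round(1)%60)
# disc in w2/o4: spokes and teeth
c=np.load("pics/w2.npy",allow_pickle=True).item()
sp=np.array([[322,110],[490,212],[475,428],[298,515],[155,400],[155,210]])
P=pix2plane(c,(sp+.5)/8-.5+[255,50],.005)[:,:2]-[.4285,-.1033]; print("disc spokes",np.degrees(np.arctan2(P[:,1],P[:,0])).round(1)%60)
E
```

```text
w10 [145.3  80.8] [10.9 10.3]
w11 [145.1  82.1] [11.1 10.8]
w9 [ 141.7   81.5 -156.3   21.3] [11.3 10.6 11.7 11.4]
spokes [  78.3   22.2  -34.2  -96.3 -154.7  142.2] [18.3 22.2 25.8 23.7 25.3 22.2]
disc spokes [30.6 28.9 26.5 27.1 27.7 30. ]
```

>>> move_arm(rows="-2 -0.5 0 0 0 0 0.9; -2.5 -0.6 0 0 0 0 0.8; -2.5 -0.6 0 0 0 0 0.7; -2.5 -0.6 0 0 0 0 0.68; -2 -0.5 0.5 0 0 0 0.68; -1.5 -0.4 1 0 0 0 0.68; 0 0 1 0 0 -6.5 0.68; 0 0 0 0 0 0 0.68; 0 0 0 0 0 0 0.68")

```text
time_s: 14.65
eef_pos: [0.4289, -0.1034, 0.1483]
eef_rot: [-0.001, 0.989, 0.151, -0.001]
wrist_force: [-0.7, -0.8, 0.1]
opening: 0.684
```

```bash
python3 - <<'E'
from rd import *
st()
c=cam("wrist","pics/w13.png"); np.save("pics/w13.npy",c,allow_pickle=True)
draw(c,disc(.4287,-.1033),(190,150,320,280),6,"pics/o13.png")
E
```

```text
t 14.65 pos [ 0.4289 -0.1034  0.1483] yaw 17.34 z [-0.002  0.001 -1.   ] op 0.684 F [-0.7 -0.8  0.1] T [-0.08  0.    0.05] q6 -0.81
```

View pics/w13.png

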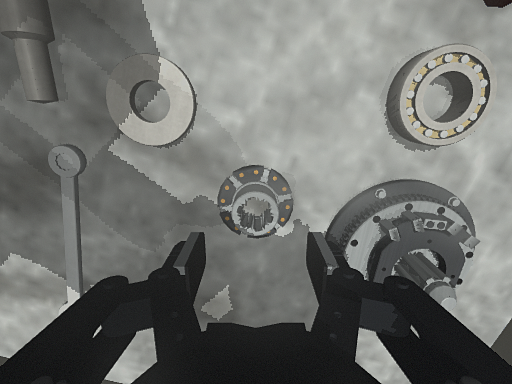

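View pics/o13.png

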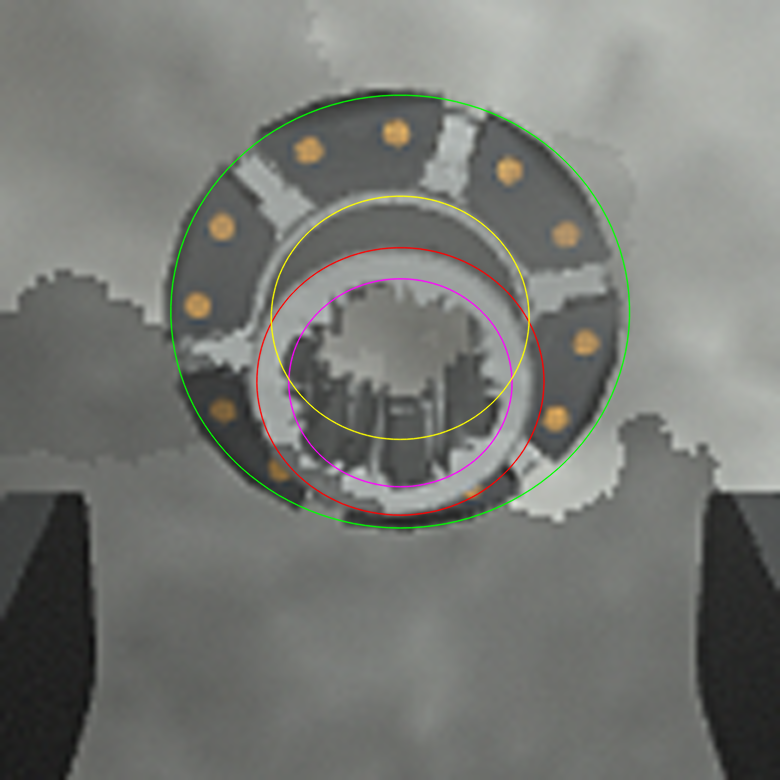

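```bash
python3 - <<'E'
from ov import *
c=np.load("pics/w13.npy",allow_pickle=True).item()
sp=np.array([[455,150],[570,285],[220,350],[272,185]])
P=pix2plane(c,(sp+.5)/6-.5+[190,150],.005)[:,:2]-[.4281,-.1029]; a=np.degrees(np.arctan2(P[:,1],P[:,0])); print("disc spokes",a.round(1),a%60)
E
```

```text
disc spokes [  88.7   27.4 -150.4  149.7] [28.73613827 27.40885846 29.58782238 29.70127534]
```

>>> move_arm(rows="-0.07 -0.07 1.5 0 0 0 0.68; 0 0 2 0 0 0 0.68; 0 0 2 0 0 0 0.68; 0 0 1.1 0 0 0 0.65; 0 0 0 0 0 0 0.55; 0 0 0 0 0 0 0.5")

```text
time_s: 15.3
eef_pos: [0.4287, -0.1032, 0.0832]
eef_rot: [0.0, 0.988, 0.152, 0.0]
wrist_force: [-0.1, 0.6, -1.1]
opening: 0.499
```

```bash
python3 - <<'E'
from rd import *
st()
c=cam("wrist","pics/w14.png")
cv2.imwrite("pics/w14z.png",cv2.resize(c["color"][170:330,150:360],None,fx=3.5,fy=3.5,interpolation=cv2.INTER_CUBIC))
E
```

```text
t 15.3 pos [ 0.4287 -0.1032  0.0832] yaw 17.48 z [ 0. -0. -1.] op 0.499 F [-0.1  0.6 -1.1] T [-0.03  0.03 -0.01] q6 -0.81
```

View pics/w14z.png

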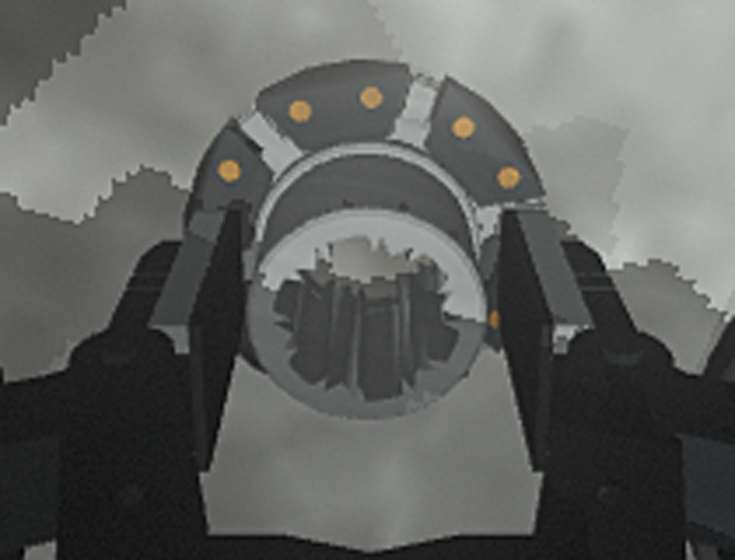

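>>> move_arm(rows="0 0 0 0 0 0 0.44; 0 0 0 0 0 0 0.4; 0 0 0 0 0 0 0.3; 0 0 0 0 0 0 0.2; 0 0 0 0 0 0 0.2; 0 0 0 0 0 0 0.2")

```text
time_s: 15.95
eef_pos: [0.4288, -0.1034, 0.0841]
eef_rot: [0.001, 0.988, 0.152, 0.0]
wrist_force: [-2.7, 1.0, 7.3]
opening: 0.408
```

>>> move_arm(rows="0 0 -0.5 0 0 0 0.2; 0 0 -1.5 0 0 0 0.2; 0 0 -2.5 0 0 0 0.2; 0 0 -2.5 0 0 0 0.2; 0 0 -2.5 0 0 0 0.2; 0 0 -1.5 0 0 0 0.2; 0 0 0 0 0 0 0.2; 0 0 0 0 0 0 0.2")

```text
time_s: 16.75
eef_pos: [0.4282, -0.103, 0.1929]
eef_rot: [0.0, 0.988, 0.152, 0.0]
wrist_force: [0.4, -0.8, -1.7]
opening: 0.406
```

```bash
python3 - <<'E'
from rd import *
o,R=st()
c=cam("wrist","pics/w15.png"); np.save("pics/w15.npy",c,allow_pickle=True)
p=o["eef_pos"]
draw(c,disc(p[0],p[1],p[2]-.084),(150,170,360,330),3.6,"pics/o15.png")
c=cam("side");cv2.imwrite("pics/s15.png",cv2.resize(c["color"][130:260,210:340],None,fx=5,fy=5,interpolation=cv2.INTER_CUBIC))
E
```

```text
t 16.75 pos [ 0.4282 -0.103   0.1929] yaw 17.5 z [ 0.001 -0.    -1.   ] op 0.406 F [ 0.4 -0.8 -1.7] T [0.04 0.03 0.  ] q6 -0.81
```

View pics/o15.png

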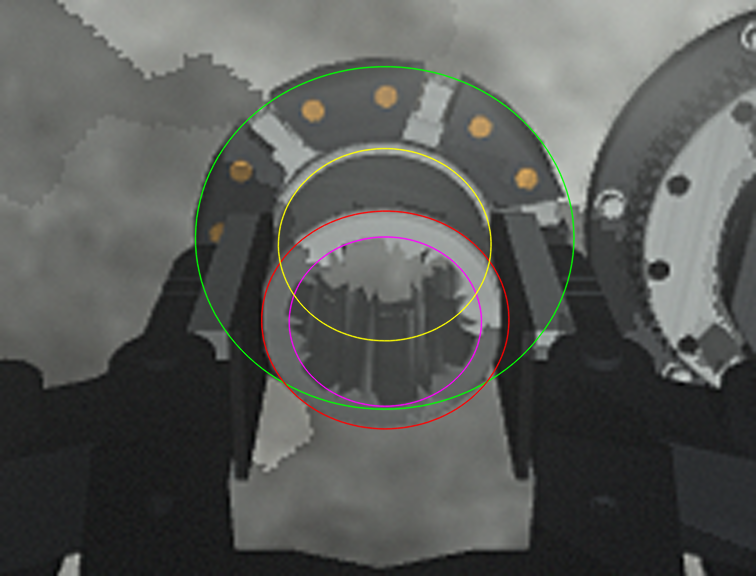

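View pics/s15.png

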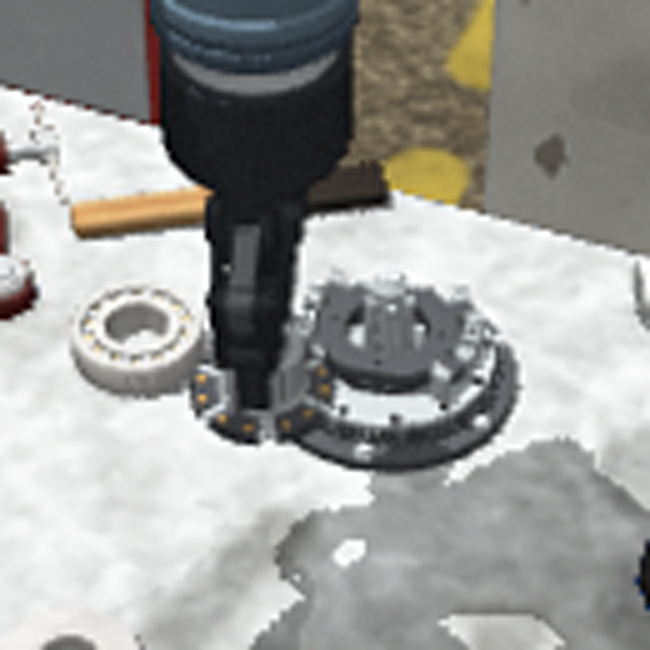

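```bash
python3 - <<'E'
from ov import *
c=np.load("pics/w15.npy",allow_pickle=True).item()
p=np.array([.4282,-.103,.1929]); R=Ro.from_euler('z',17.5,degrees=True).as_matrix()@np.diag([1,-1,-1])
C=(p+R@np.array([-.0003,-.0005,0]))[:2]
sp=np.array([[430,112],[436,85],[290,150],[263,120]])
for z in(.006,.004):
    P=pix2plane(c,(sp+.5)/3.6-.5+[150,170],p[2]-.084+z)[:,:2]-C; a=np.degrees(np.arctan2(P[:,1],P[:,0])); print(a.round(1),(a%60).round(1),np.hypot(*P.T))
y=np.radians(11.);Rt=Ro.from_euler('z',11,degrees=True).as_matrix()@np.diag([1,-1,-1])
t=np.array([.5623,-.1098,0])-Rt@np.array([-.0003,-.0005,0]); d=(Rt.T@(t-p)); print(t,d)
E
```

```text
[ 89.5  90.6 148.9 148.4] [29.5 30.6 28.9 28.4] [0.02499845 0.02964339 0.02290064 0.02961917]
[ 88.8  90.  150.6 149.7] [28.8 30.  30.6 29.7] [0.02436972 0.0290709  0.02245254 0.02925315]
[ 0.56268989 -0.11023357  0.        ] [0.1306387  0.03276255 0.1929    ]
```

>>> move_arm(rows="0 0 0 0 0 7 0.2; 1.5 0.4 0 0 0 0 0.2; 2.5 0.6 0 0 0 0 0.2; 2.5 0.6 0 0 0 0 0.2; 2.5 0.6 0 0 0 0 0.2; 2.5 0.6 0 0 0 0 0.2; 1.56 0.4 0 0 0 0 0.2; 0 0 0 0 0 0 0.2; 0 0 0 0 0 0 0.2; 0 0 0 0 0 0 0.2")

```text
time_s: 17.85
eef_pos: [0.5613, -0.1104, 0.1918]
eef_rot: [-0.001, 0.996, 0.091, -0.001]
wrist_force: [0.2, -0.4, -2.0]
opening: 0.403
```

```bash
python3 - <<'E'
from rd import *
o,R=st()
c=cam("wrist","pics/w16.png"); np.save("pics/w16.npy",c,allow_pickle=True)
p=o["eef_pos"]; P=p+R@np.array([-.0003,-.0005,.084])
draw(c,disc(*P)+[(circ(.0225,.037)+[.5623,-.11,0],(255,255,0)),(circ(.005,.072)+[.5623,-.1098,0],(255,255,0))],(150,90,360,330),2.9,"pics/o16.png")
t=np.array([.5623,-.1098,0])-R@np.array([-.0003,-.0005,0]); print("need tool mm",(R.T@(t-p)*1000).round(1))
c=cam("scene");cv2.imwrite("pics/sc16.png",cv2.resize(c["color"][130:230,230:350],None,fx=5,fy=5,interpolation=cv2.INTER_CUBIC))
E
```

```text
t 17.85 pos [ 0.5613 -0.1104  0.1918] yaw 10.49 z [-0.002  0.001 -1.   ] op 0.403 F [ 0.2 -0.4 -2. ] T [ 0.05 -0.05  0.  ] q6 -0.58
need tool mm [  1.8   0.4 191.8]
```

View pics/o16.png

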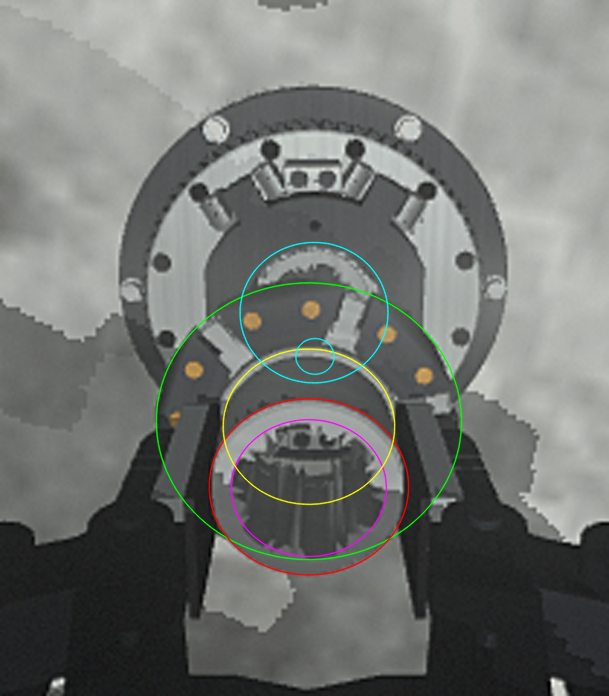

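View pics/sc16.png

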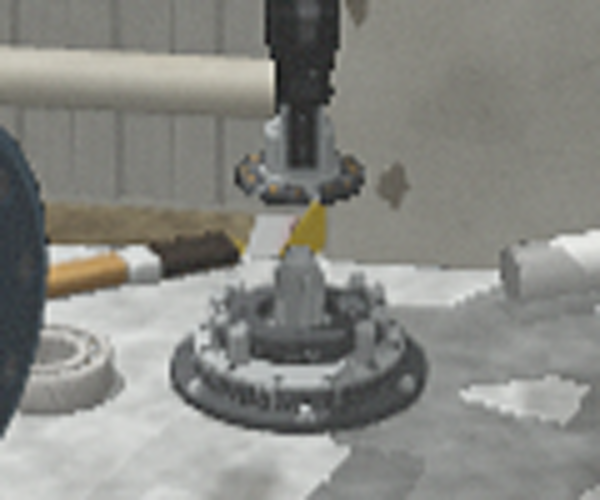

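>>> move_arm(rows="0.17 0.04 0.8 0 0 0 0.2; 0 0 1.2 0 0 0 0.2; 0 0 1.2 0 0 0 0.2; 0 0 0 0 0 0 0.2; 0 0 0 0 0 0 0.2")

```text
time_s: 18.45
eef_pos: [0.5639, -0.1107, 0.16]
eef_rot: [-0.0, 0.996, 0.091, -0.001]
wrist_force: [0.5, -0.9, -1.0]
opening: 0.401
```

```bash
python3 - <<'E'
from rd import *
o,R=st()
c=cam("wrist","pics/w17.png"); np.save("pics/w17.npy",c,allow_pickle=True)
p=o["eef_pos"]; P=p+R@np.array([-.0003,-.0005,.084])
draw(c,disc(*P),(150,90,360,330),2.9,"pics/o17.png")
t=np.array([.5623,-.1098,0])-R@np.array([-.0003,-.0005,0]); print("need tool mm",(R.T@(t-p)*1000).round(1))
for n in("scene","side"):
    c=cam(n)
    C=np.array([.5623,-.1098]); 
    draw(c,disc(*P)+[(circ(.005,.072)+[C[0],C[1],0],(255,255,0)),(circ(.0095,.065)+[C[0],C[1],0],(255,255,0))],(235,140,335,230),7,f"pics/{n}17.png")
E
```

```text
t 18.45 pos [ 0.5639 -0.1107  0.16  ] yaw 10.5 z [-0.002  0.001 -1.   ] op 0.401 F [ 0.5 -0.9 -1. ] T [ 0.02  0.04 -0.04] q6 -0.58
need tool mm [ -0.8  -0.5 160. ]
```

View pics/o17.png

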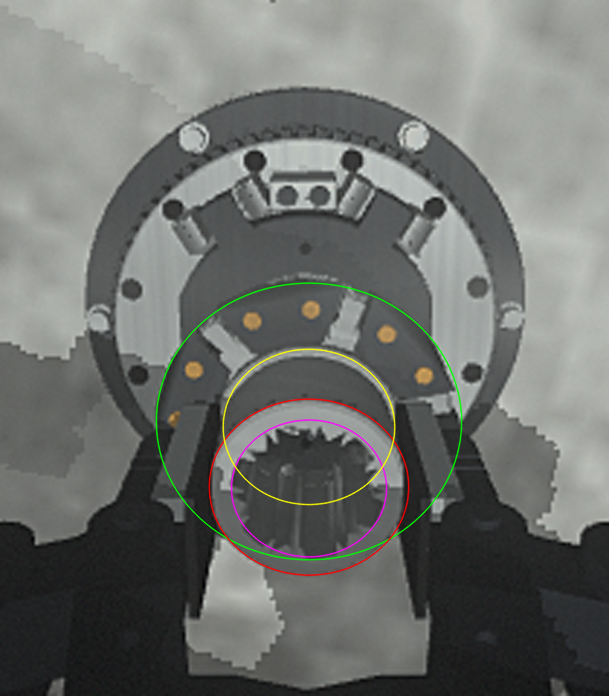

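View pics/scene17.png

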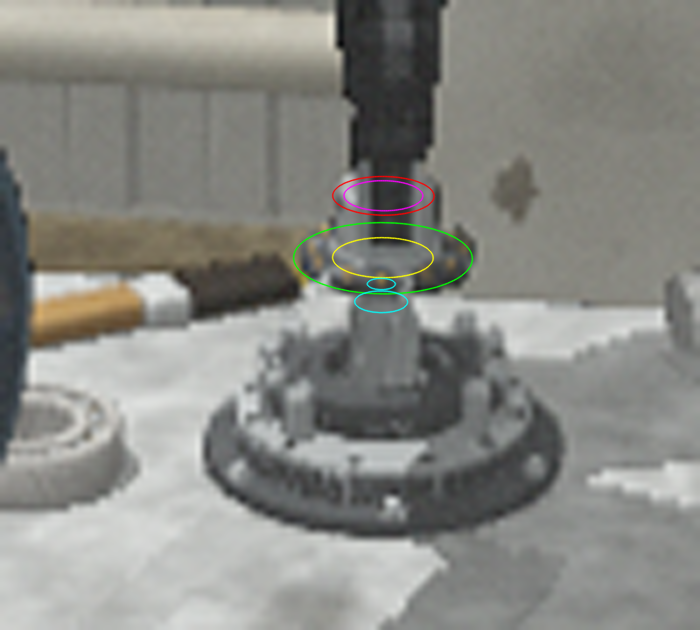

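View pics/side17.png

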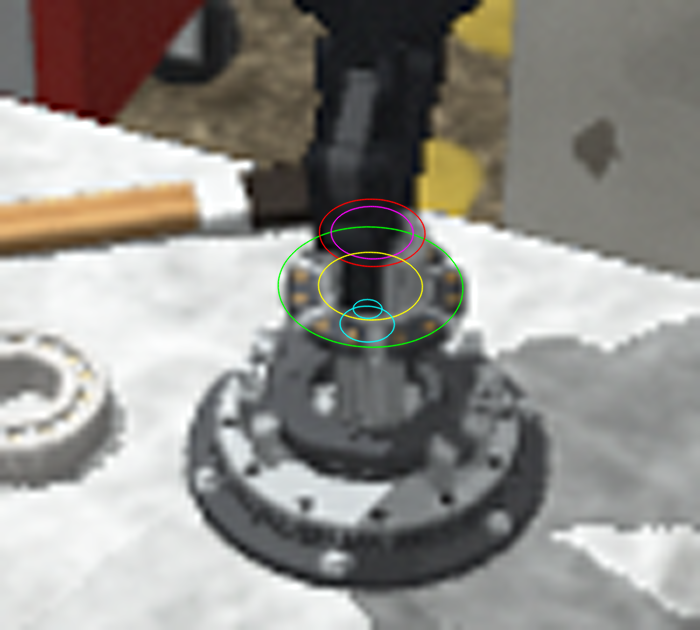

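>>> move_arm(rows="-0.09 -0.04 0 0 0 0 0.2; 0 0 0.4 0 0 0 0.2; 0 0 0.3 0 0 0 0.2; 0 0 0.3 0 0 0 0.2; 0 0 0 0 0 0 0.2; 0 0 0 0 0 0 0.2")

```text
time_s: 19.2
eef_pos: [0.5633, -0.1105, 0.1507]
eef_rot: [-0.0, 0.996, 0.092, -0.0]
wrist_force: [-0.2, -0.5, -1.1]
opening: 0.398
```

```bash
python3 - <<'E'
from rd import *
o,R=st()
c=cam("wrist","pics/w18.png"); np.save("pics/w18.npy",c,allow_pickle=True)
cv2.imwrite("pics/w18z.png",cv2.resize(c["color"][90:330,150:360],None,fx=2.9,fy=2.9,interpolation=cv2.INTER_CUBIC))
p=o["eef_pos"]
t=np.array([.5623,-.1098,0])-R@np.array([-.0003,-.0005,0]); print("need tool mm",(R.T@(t-p)*1000).round(1))
E
```

```text
t 19.2 pos [ 0.5633 -0.1105  0.1507] yaw 10.5 z [-0.  0. -1.] op 0.398 F [-0.2 -0.5 -1.1] T [ 0.02 -0.02  0.07] q6 -0.58
need tool mm [ -0.5  -0.4 150.7]
```

View pics/w18z.png

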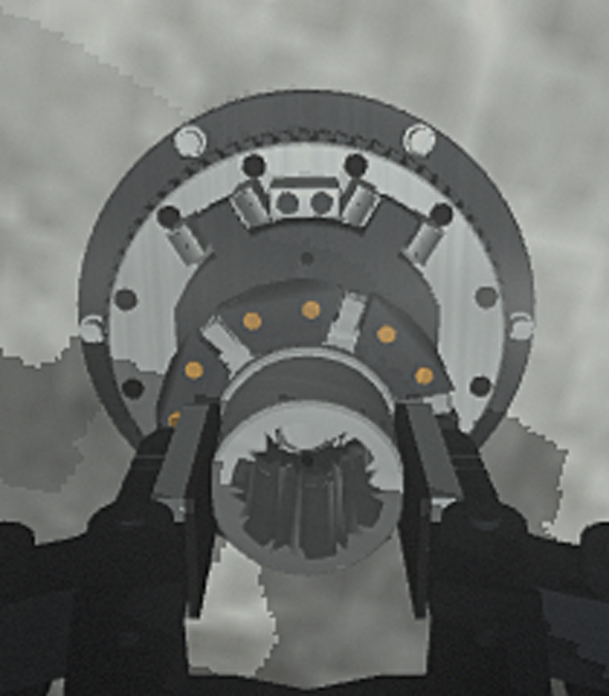

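>>> move_arm(rows="-0.04 -0.03 0.2 0 0 0 0.2; 0 0 0.2 0 0 0 0.2; 0 0 0 0 0 0 0.2")

```text
time_s: 19.55
eef_pos: [0.5627, -0.1103, 0.1465]
eef_rot: [-0.0, 0.996, 0.092, -0.0]
wrist_force: [-0.0, -0.3, -2.5]
opening: 0.398
```

>>> move_arm(rows="0 0 0.15 0 0 0 0.2; 0 0 0.1 0 0 0 0.2; 0 0 0 0 0 0 0.2")

```text
time_s: 19.85
eef_pos: [0.5629, -0.1104, 0.1443]
eef_rot: [-0.0, 0.996, 0.091, -0.0]
wrist_force: [0.4, -0.6, -2.4]
opening: 0.404
```

>>> move_arm(rows="0 0 0.1 0 0 0 0.2; 0 0 0 0 0 0 0.2")

```text
time_s: 20.05
eef_pos: [0.5631, -0.1104, 0.1441]
eef_rot: [0.0, 0.996, 0.092, 0.0]
wrist_force: [-2.2, 1.2, 5.1]
opening: 0.406
```

>>> move_arm(rows="0 0 0.1 0 0 0 0.2; 0 0 0 0 0 0 0.2")

```text
time_s: 20.25
eef_pos: [0.5631, -0.1105, 0.144]
eef_rot: [0.0, 0.996, 0.092, 0.0]
wrist_force: [-6.0, 0.7, 10.8]
opening: 0.407
```

>>> move_arm(rows="0 0 0.1 0 0 0 0.2; 0 0 0 0 0 0 0.2")

```text
time_s: 20.45
eef_pos: [0.5632, -0.1105, 0.1438]
eef_rot: [0.0, 0.996, 0.092, 0.0]
wrist_force: [-8.5, 2.6, 18.1]
opening: 0.405
```

>>> move_arm(rows="0 0 -0.1 0 0 2 0.2; 0 0 0 0 0 0 0.2")

```text
time_s: 20.65
eef_pos: [0.5634, -0.1106, 0.144]
eef_rot: [0.0, 0.997, 0.074, 0.001]
wrist_force: [-4.0, 1.0, 9.9]
opening: 0.409
```

>>> move_arm(rows="0 0 0 0 0 2 0.2; 0 0 0 0 0 0 0.2")

```text
time_s: 20.85
eef_pos: [0.5636, -0.1107, 0.144]
eef_rot: [0.001, 0.998, 0.056, 0.001]
wrist_force: [-3.1, 0.4, 7.9]
opening: 0.403
```

```bash
python3 - <<'E'
from rd import *
o,R=st()
c=cam("wrist","pics/w19.png"); np.save("pics/w19.npy",c,allow_pickle=True)
cv2.imwrite("pics/w19z.png",cv2.resize(c["color"][160:300,200:320],None,fx=5.5,fy=5.5,interpolation=cv2.INTER_CUBIC))
E
```

```text
t 20.85 pos [ 0.5636 -0.1107  0.144 ] yaw 6.46 z [ 0.002 -0.001 -1.   ] op 0.403 F [-3.1  0.4  7.9] T [0.09 0.57 0.01] q6 -0.51
```

View pics/w19z.png

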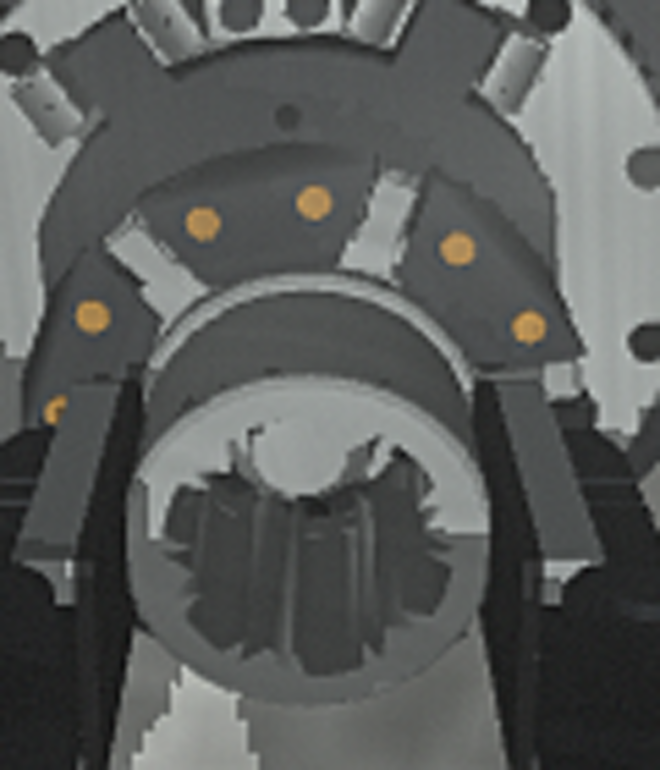

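```bash
cat > teeth.py <<'E'
from rd import *
def bore(x,y,z,ang,ro=.014,ri=.0112,w=.005):
    pts=[]
    for k in range(6):
        a0=np.radians(ang+60*k)
        ht_o=np.arcsin(w/2/ro); ht_i=np.arcsin(w/2/ri)
        pts+=[(ro,a0-ht_o),(ri,a0-ht_i),(ri,a0),(ri,a0+ht_i),(ro,a0+ht_o)]
        pts+=[(ro,a0+ht_o+t*(np.pi/3-2*ht_o)) for t in(.25,.5,.75)]
    pts.append(pts[0])
    return np.array([[x+r*np.cos(a),y+r*np.sin(a),z] for r,a in pts])
E
python3 - <<'E'
from teeth import *
c=np.load("pics/w19.npy",allow_pickle=True).item()
p=np.array([.5636,-.1107,.144]); R=Ro.from_euler('z',6.46,degrees=True).as_matrix()@np.diag([1,-1,-1])
P=p+R@np.array([-.0003,-.0005,.084])
for n,a in(("a",29.2-11),("b",29.2-11+30)):
    L=[(bore(P[0],P[1],P[2]+.030,a),(0,0,255)),(circ(.018,.03)+P,(0,255,0)),(circ(.0095,.065)+[.5623,-.1098,0],(255,255,0)),(circ(.005,.072)+[.5623,-.1098,0],(255,255,0)),(bore(P[0],P[1],P[2]+.0,a),(255,0,255)),(bore(.5623,-.1098,.06,22.3,.010,.013),(0,255,255))]
    draw(c,L,(200,200,320,300),6,f"pics/o19{n}.png")
E
```

```text
(no output)
```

View pics/o19a.png

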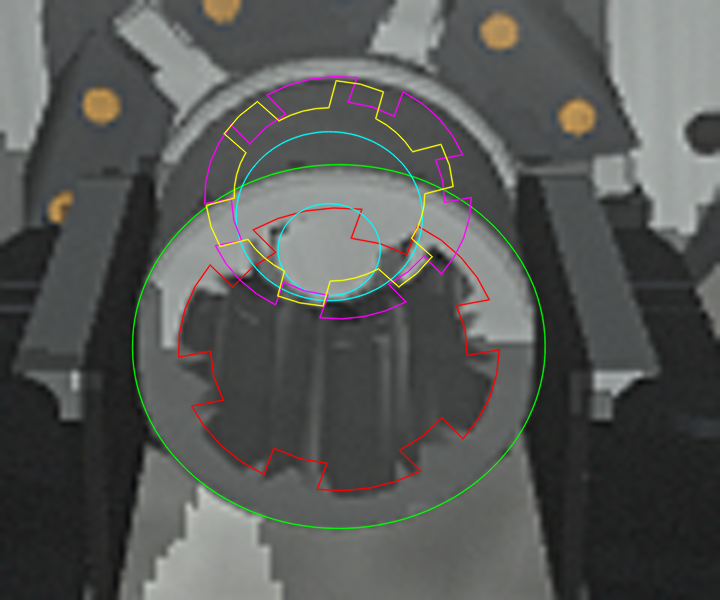

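View pics/o19b.png

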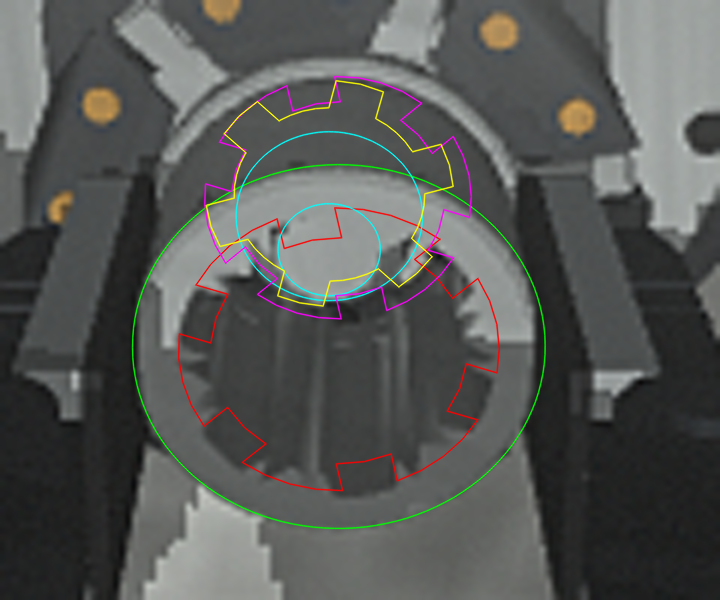

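>>> move_arm(rows="0 0 -0.4 0 0 0 0.2; 0 0 0 0 0 6.5 0.2; 0 0 0 0 0 6.5 0.2; 0 0 0 0 0 6.5 0.2; 0 0 0 0 0 6.5 0.2; 0 0 0 0 0 0 0.2; 0 0 0 0 0 0 0.2")

```text
time_s: 21.6
eef_pos: [0.5628, -0.1103, 0.1462]
eef_rot: [-0.0, 0.986, -0.168, -0.0]
wrist_force: [-0.4, -0.0, -2.0]
opening: 0.407
```

```bash
python3 - <<'E'
from teeth import *
o,R=st()
c=cam("wrist","pics/w20.png"); np.save("pics/w20.npy",c,allow_pickle=True)
p=o["eef_pos"];yaw=np.degrees(np.arctan2(R[1,0],R[0,0]))
P=p+R@np.array([-.0003,-.0005,.084]); a=29.2-17.5+yaw
t=np.array([.5623,-.1098,0])-R@np.array([-.0003,-.0005,0]); print("need tool mm",(R.T@(t-p)*1000).round(1))
L=[(bore(P[0],P[1],P[2]+.030,a),(0,0,255)),(circ(.018,.03)+P,(0,255,0)),(circ(.0095,.065)+[.5623,-.1098,0],(255,255,0)),(circ(.005,.072)+[.5623,-.1098,0],(255,255,0)),(bore(.5623,-.1098,.06,22.3,.010,.013),(0,255,255))]
draw(c,L,(200,200,320,300),6,f"pics/o20.png")
cv2.imwrite("pics/w20z.png",cv2.resize(c["color"][200:300,200:320],None,fx=6,fy=6,interpolation=cv2.INTER_CUBIC))
E
```

```text
t 21.6 pos [ 0.5628 -0.1103  0.1462] yaw -19.33 z [-0.  0. -1.] op 0.407 F [-0.4 -0.  -2. ] T [-0.01 -0.01  0.02] q6 -0.06
need tool mm [ -0.3   0.2 146.2]
```

View pics/o20.png

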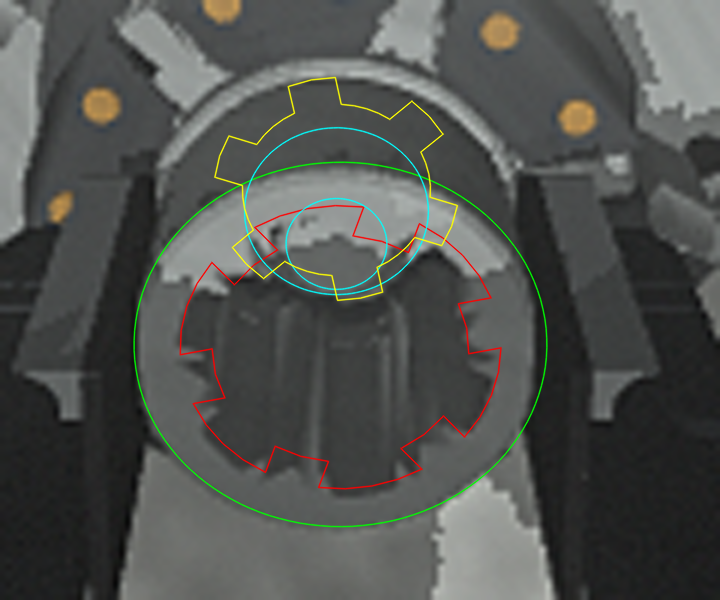

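View pics/w20z.png

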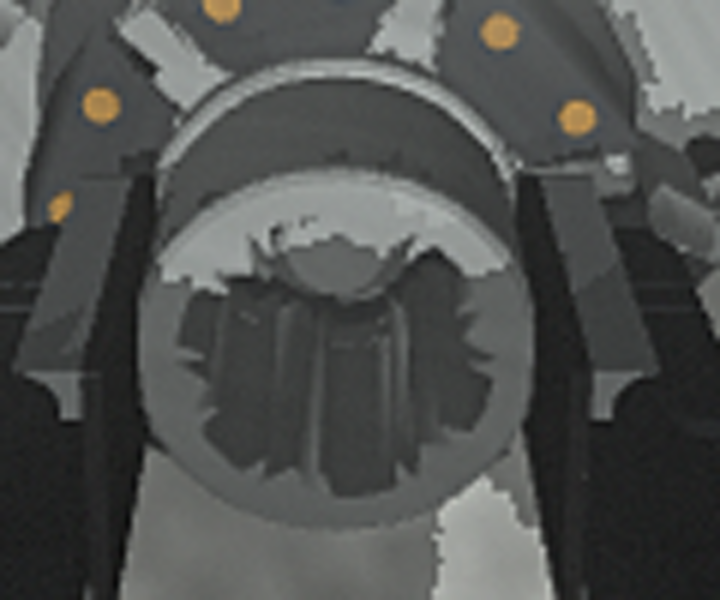

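>>> move_arm(rows="-0.02 0.01 0.2 0 0 0 0.2; 0 0 0.1 0 0 0 0.2; 0 0 0 0 0 0 0.2")

```text
time_s: 21.95
eef_pos: [0.5625, -0.1103, 0.1431]
eef_rot: [-0.0, 0.986, -0.169, -0.0]
wrist_force: [-0.3, -0.8, -2.1]
opening: 0.405
```

>>> move_arm(rows="0 0 0.1 0 0 0 0.2; 0 0 0 0 0 0 0.2")

```text
time_s: 22.15
eef_pos: [0.5626, -0.1104, 0.1423]
eef_rot: [-0.0, 0.986, -0.169, -0.0]
wrist_force: [-0.6, 0.1, -1.6]
opening: 0.405
```

>>> move_arm(rows="0 0 0.1 0 0 0 0.2; 0 0 0.1 0 0 0 0.2; 0 0 0 0 0 0 0.2")

```text
time_s: 22.45
eef_pos: [0.5626, -0.1103, 0.1402]
eef_rot: [-0.0, 0.986, -0.169, -0.0]
wrist_force: [-0.5, 0.3, -2.5]
opening: 0.405
```

>>> move_arm(rows="0 0 0.15 0 0 0 0.2; 0 0 0.15 0 0 0 0.2; 0 0 0 0 0 0 0.2")

```text
time_s: 22.75
eef_pos: [0.5625, -0.1103, 0.1371]
eef_rot: [-0.0, 0.986, -0.169, -0.0]
wrist_force: [-0.3, -0.3, -1.5]
opening: 0.406
```

>>> move_arm(rows="0 0 0.15 0 0 0 0.2; 0 0 0.15 0 0 0 0.2; 0 0 0 0 0 0 0.2")

```text
time_s: 23.05
eef_pos: [0.5625, -0.1103, 0.1341]
eef_rot: [-0.0, 0.986, -0.169, -0.0]
wrist_force: [0.5, -0.5, -1.4]
opening: 0.407
```

>>> move_arm(rows="0 0 0.15 0 0 0 0.2; 0 0 0.15 0 0 0 0.2; 0 0 0 0 0 0 0.2")

```text
time_s: 23.35
eef_pos: [0.5625, -0.1103, 0.1311]
eef_rot: [-0.0, 0.986, -0.169, -0.0]
wrist_force: [-0.4, 0.1, -1.8]
opening: 0.404
```

Sliding freely. The seat is expected at TCP z ≈ 0.121.

>>> move_arm(rows="0 0 0.15 0 0 0 0.2; 0 0 0.15 0 0 0 0.2; 0 0 0.15 0 0 0 0.2; 0 0 0 0 0 0 0.2")

```text
time_s: 23.75
eef_pos: [0.5625, -0.1103, 0.1266]
eef_rot: [-0.0, 0.986, -0.169, -0.0]
wrist_force: [-0.6, 0.8, -2.2]
opening: 0.403
```

>>> move_arm(rows="0 0 0.15 0 0 0 0.2; 0 0 0.15 0 0 0 0.2; 0 0 0.1 0 0 0 0.2; 0 0 0 0 0 0 0.2")

```text
time_s: 24.15
eef_pos: [0.5626, -0.1104, 0.1226]
eef_rot: [-0.0, 0.986, -0.169, -0.0]
wrist_force: [-0.2, 0.4, -3.0]
opening: 0.405
```

>>> move_arm(rows="0 0 0.1 0 0 0 0.2; 0 0 0.1 0 0 0 0.2; 0 0 0 0 0 0 0.2")

```text
time_s: 24.45
eef_pos: [0.5628, -0.1104, 0.1212]
eef_rot: [0.0, 0.986, -0.169, 0.0]
wrist_force: [-0.5, 0.9, 1.3]
opening: 0.407
```

>>> move_arm(rows="0 0 0.1 0 0 0 0.2; 0 0 0 0 0 0 0.2")

```text
time_s: 24.65
eef_pos: [0.5629, -0.1104, 0.1211]
eef_rot: [0.0, 0.986, -0.169, 0.0]
wrist_force: [-6.0, 0.1, 9.5]
opening: 0.406
```

>>> move_arm(rows="0 0 -0.1 0 0 0 0.2; 0 0 0 0 0 0 0.5; 0 0 0 0 0 0 0.6; 0 0 0 0 0 0 0.65; 0 0 0 0 0 0 0.65; 0 0 -0.5 0 0 0 0.65; 0 0 -1.5 0 0 0 0.65; 0 0 -2.5 0 0 0 0.65; 0 0 -2.5 0 0 0 0.65; 0 0 -2 0 0 0 0.65; 0 0 0 0 0 0 0.65; 0 0 0 0 0 0 0.65")

```text
time_s: 25.85
eef_pos: [0.563, -0.1105, 0.2119]
eef_rot: [0.0, 0.986, -0.169, 0.001]
wrist_force: [1.0, 0.8, 0.6]
opening: 0.649
```

```bash
python3 - <<'E'
from teeth import *
o,R=st()
c=cam("wrist","pics/w21.png"); np.save("pics/w21.npy",c,allow_pickle=True)
draw(c,disc(.5624,-.1099,.037),(180,110,340,270),4.5,"pics/o21.png")
c=cam("side");cv2.imwrite("pics/s21.png",cv2.resize(c["color"][140:260,210:350],None,fx=5,fy=5,interpolation=cv2.INTER_CUBIC))
E
```

```text
t 25.85 pos [ 0.563  -0.1105  0.2119] yaw -19.5 z [ 0.002 -0.001 -1.   ] op 0.649 F [1.  0.8 0.6] T [-0.01 -0.02  0.04] q6 -0.06
```

View pics/o21.png

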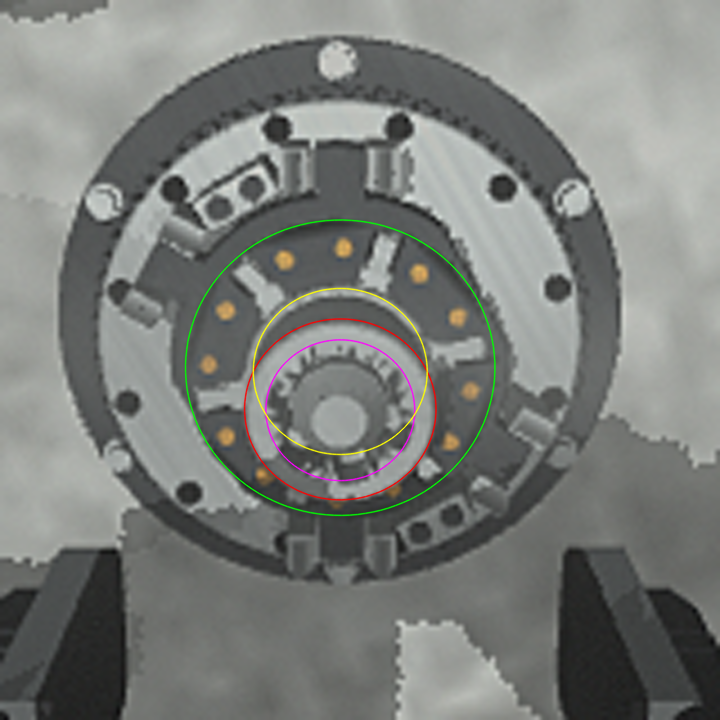

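View pics/s21.png

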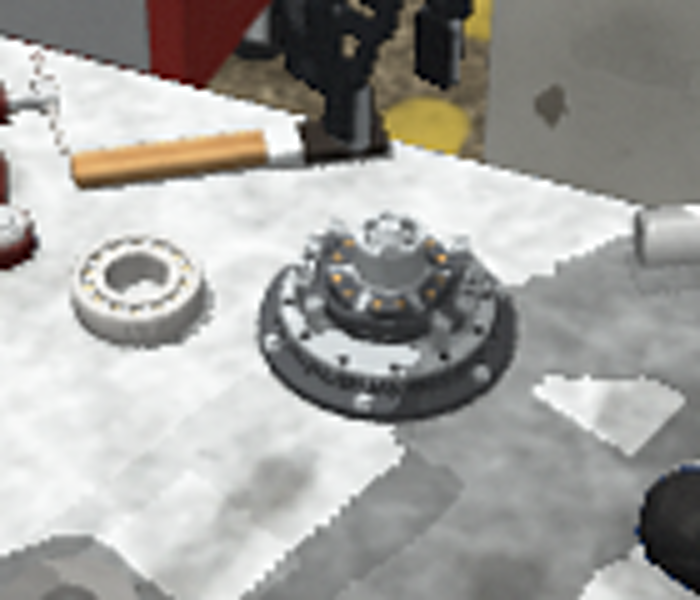

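The second disc sits concentric on the separator. Its outline matches the seated model, all four lugs are in their slots, and the gripper is clear.

```bash
python3 -c "
from bench import ctrl
print(ctrl.hand_in())"
```

```text
the job is handed in; nothing more can be done
None
```

The separator plate and the second clutch disc are both on and released, and the job was handed in at about 26 s of the 67 s allowed.

- **Separator:** I gripped it by its flats and turned it to the basket, which I measured at a yaw of about 11°. I then lowered it with all four lugs in the slots until light contact, about 14 N at the height expected for seated, and let go. The picture taken afterwards matched the seated outline.
- **Second disc:** I gripped it by the boss, boss up, and it first met the spline ends at about 18 N. My first alignment guess was wrong: the disc's teeth line up with its spokes, not with the gaps between them. Turning it about 4° under light pressure did not find the splines. I lifted it 4 mm, turned it another 26°, and it slid down with no measurable resistance.
- **Final seating:** The disc bottomed at a tool height of 0.121 m, the value expected for fully home, with about 10 N on it.

**Last checks:** The wrist picture shows the disc concentric and matching the seated outline, with the lugs still in the slots. The gripper had withdrawn to about 9 cm above the work. I never moved the bearing or the bolt tray. The bearing shows in its place in the last side picture, but I did not check the tray again at the end. No last check failed. The camera estimates of the hub's centre disagreed by up to about 1 mm between views, within the disc's sliding fit.

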